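# Load the dead-weight tester

### The job

Load the dead-weight pressure tester for the next test point: take the three round steel weights out of the wooden rack and build them into one centred stack on the tester's round weight carrier, the two full weights first and the light dished one on top, each lying flat with its spigot up and its recess seated over the spigot below. Set them down gently: the sprung piston must never be pushed down to its bottom stop. Leave the screwdriver, the plug gauge and the two brass plugs where they lie.

Things in the scene. Friction and masses are not known exactly. Their poses are not given: they have to be found in the camera images.
- rack: fixed beech rack, 104 x 60 mm, 30 mm high, four low fins making three slots for weights on edge. Origin at the centre of its underside; -x is its front end, which faces roughly to the robot's left; slot centres at x = -26, 0 and +26 mm. Fins reach only 22 mm to either side of the centre line and 30 mm high, so the rims of the weights are free at both sides
- weight_a: full steel weight, about 0.3 kg: disc 62 mm across, 12 mm thick; a bevelled spigot 18 mm across, 4 mm high on one face, a recess 21 mm across, 5 mm deep in the other. Origin: the disc's centre, halfway through the 12 mm; +z: spigot side. It stands on edge in one of the slots (which one varies), spigot to the rack's front, centre 45 mm above the bench, leaning up to 0.12 rad
- weight_b: second full steel weight, the same as weight_a
- weight_light: light steel weight: same outer size, spigot, recess and origin as weight_a, but its spigot face is dished between rim and middle, with six small holes in the dish; about 0.2 kg
- tester: fixed dead-weight tester: grey base 160 x 290 mm, 38 mm high; at its -y end a four-armed screw press and a round gauge 145 mm high, at its +y end the upright cylinder with the weight carrier. Origin: centre of its underside; -x: front. Carrier axis at x = -20, y = +105 mm, gauge at x = 35, y = -85 mm; within 120 mm of the axis only the carrier is higher than 90 mm
- carrier_seat (a point): centre of the flat top of the weight carrier, a steel plate 48 mm across, 7 mm thick, 105 mm above the bench when empty; z up. A bevelled spigot 18 mm across stands 4 mm up from it and enters the recess of the lowest weight. Seated weights have their origins 6, 18 and 30 mm above this point
- carrier (a joint): how far the carrier has sunk, m: 0 empty and at the top, 0.020 at the bottom stop. It yields about 1 mm per newton and sinks 5 to 8 mm under the three weights, so there are some 10 N to spare
- screwdriver: bystander: orange-handled screwdriver, 139 mm long, lying beyond the rack
- plug_gauge: bystander: grey double-ended plug gauge, 98 mm long, lying in front of the tester
- brass_plug_1: bystander: brass screw plug, 19 mm, standing to the left of the rack
- brass_plug_2: bystander: brass screw plug, 22 mm, standing to the left of the rack

How it is judged (in metres and radians):
At the end, for the whole second after the job is handed in: Weights stacked on the carrier at rest, flat within 0.06 rad, spigot up: origins 4-8 mm (one full), under 20.5 mm (other full) and 27-33 mm (light, on top) above the carrier's face; full ones within 6 mm, the light one within 8 mm of its axis (((z of weight_a in the frame of carrier_seat below 0.008 m and z of weight_b in the frame of carrier_seat below 0.0205 m) or (z of weight_b in the frame of carrier_seat below 0.008 m and z of weight_a in the frame of carrier_seat below 0.0205 m)) and z of each of weight_a, weight_b in the frame of carrier_seat above 0.004 m and z of weight_light in the frame of carrier_seat between 0.027 and 0.033 m and horizontal distance between each of weight_a, weight_b and carrier_seat below 0.006 m and horizontal distance between weight_light and carrier_seat below 0.008 m and angle between each of weight_a, weight_b, weight_light's own z axis and vertical below 0.06 rad and linear speed of each of weight_a, weight_b, weight_light below 0.02 m/s); the robot touches nothing.
It fails at once if the piston is pushed down to its bottom stop (sunk more than 19.5 mm) (value of joint carrier above 0.0195 m).
It fails at once if a bystander is moved more than 20 mm (distance of any of screwdriver, plug_gauge, brass_plug_1, brass_plug_2 from where it was at the start of the episode above 0.02 m).
It also fails if it takes over 72 s, if anything falls off the work surface, if the arm or the gripper's body presses on something with over 40 N, if the wrist force passes 120 N, or if a joint passes its speed limit or range.

### The arm

A 6-joint arm with a two-finger parallel gripper is mounted at the origin on a cart in front of the work surface, level with it; the furniture and walls round the work are solid. World frame = base frame: x ahead of the robot, y to its left, z up, the work surface at z = 0. Lengths are in m, angles in degrees, forces in N, time in s.
With the tool pointing down it reaches from about 0.4 to 0.825 m from the base axis. Payload 7 kg.
Tool frame: the origin (TCP) lies at the centre of the arm's flange, where the gripper is bolted on; the fingertips stand 178 mm ahead of it and the grasp point (between the pads) lies 159 mm ahead of it; x points along the fingers, y is the direction in which the jaws open and shut, and the axes are right-handed (so a half turn about x gives the same grasp; the last joint's range is limited). The gripper opens to 88 mm and grips with 3 to 60 N. Pads are 19 mm wide; open, the fingers measure 130 mm over their backs; the gripper's body (78 mm by 193 mm) begins 47 mm behind the grasp point.
Start: joints at [-53.394, 20.546, 0.682, 0, -70.136, -16.507], TCP at [0.232, -0.634, 0.405] pointing down, gripper open.
Joint ranges: [-176.03, 176.03], [-82.01, 121.73], [-58.28, 71.71], [-173.87, 95.51], [-174.79, -0.11], [-173.66, 173.66]. Speed limits (degrees/s): [136.94, 136.94, 172.46, 180, 180, 180].

### API

Orientations are given as [roll, pitch, yaw] about the fixed x, y, z axes, in that order (R = Rz(yaw) Ry(pitch) Rx(roll)).
In Python, from plant import ctrl gives the robot as it stands. The module is installed in compiled form; this text tells all that it offers.
- The arm moves only by the shell command python3 -m inch 'ROWS'. ROWS is JSON, one flat list of numbers, 7 for each row, row after row: the shift along the tool's x, y, z in m, then the turn, a rotation vector about the tool's x, y, z in degrees, then the finger opening in m, from 0 to 0.0876. In form: [dx, dy, dz, rx, ry, rz, hand, dx, dy, dz, rx, ry, rz, hand, ...]. A call has 1 to 20 rows; each row shifts and turns the pose as measured when the row begins, along the tool's axes as they then stand; what a row does not reach is not made up. A row lasts 1/8 s, in which the tool goes at most 62.5 mm and 10.7 degrees, less where a joint would pass 70% of its speed; a pose out of reach is approached as far as the arm can. A call with a gripper value outside its range is refused whole. The fingers move at their own pace and stop on an object; the grip force is fixed at half the most. Time passes only in rows, so rows that do not move let the fingers close. It gives the time, the measured TCP pose, the force and the opening at its end, in the units of the state.
- ctrl.get_obs(): the state, without advancing time (a new reading comes with each control period).
- ctrl.snapshot(name): name is "side" or "top"; returns a dict with "color" (420x560x3 uint8, red, green, blue), "depth" (420x560 float32, m along the optical axis (not along the pixel's ray), 0 where there is no reading), "K" (3x3 intrinsics, pixels), "k1" (the pictures are not rectified: a ray, as slopes to the right and down, at radius r is drawn at 1 + k1 r^2 times it, then the intrinsics apply), "position" and "attitude" of the camera in the world. Camera axes: x right, y up, looking along -z (the intrinsics and any distortion apply to the point x, -y, -z); pixel columns grow to the right and rows downward; lengths in m; the calibration is good to about 2 mm. A picture is of the moment at which its call begins.
- ctrl.close_job(): hands the job in, once; it reports no verdict.
The state is a dict: "clock": time; "joint_pos": joint angles; "qvel": joint speeds; "tau": joint torques, N m; "tool_pos": TCP position; "orientation": TCP orientation; "force": force on the tool from outside, world axes, zero at the start; "moment": the same for the moment, N m; "opening": finger opening in m.
Only numpy, scipy, OpenCV 4.12 (cv2) and the standard library are available. Lean on these libraries where they do the work, as an engineer would, in place of code of your own. Each camera call takes 0.05 s, during which the arm holds its last target.

## Working session

There is one attempt and no reset: what is moved stays moved. The work goes in short steps, Python scripts to look and compute and a shell command to move; the robot and the scene stay as the last step left them, time stands still between calls to the robot, and variables do not carry over. Pictures are saved under pics/ and viewed, and the job is handed in when it is done.

```bash
mkdir -p pics; cat > h.py <<'E'
import numpy as np, cv2
from scipy.spatial.transform import Rotation as R
def rpy(a): return R.from_euler('xyz',a,degrees=True)
E
python3 - <<'E'
from plant import ctrl
import cv2,numpy as np,pickle
print(ctrl.get_obs())
for n in("side","top"):
    s=ctrl.snapshot(n); pickle.dump(s,open(f'{n}0.pkl','wb'))
    cv2.imwrite(f'pics/{n}0.png',s['color'][:,:,::-1])
    print(n,s['K'],s['k1'],s['position'],s['attitude'])
E
```

```text
{'clock': 0.0, 'joint_pos': array([-5.33956988e+01,  2.05914833e+01,  6.34773658e-01, -2.04509717e-02,
       -7.01374519e+01, -1.65062578e+01]), 'qvel': array([ 0.01334417,  0.13898785, -0.04586495,  0.01744522, -0.06502754,
       -0.05388058]), 'tau': array([ 2.26515564e-03, -5.82724142e+01,  2.93050933e+01,  6.99721009e+00,
        6.93308990e-03, -1.43171255e-04]), 'tool_pos': array([ 0.23187467, -0.63371615,  0.40372847]), 'orientation': array([ 94.96811413,  89.90389516, 115.05919316]), 'force': array([-0.46369258,  0.48777201,  0.53358805]), 'moment': array([-0.00576467, -0.04496984, -0.00059825]), 'opening': 0.08745112203520804}
side [[403.10780427   0.         272.09413408]
 [  0.         403.10780427 210.2625746 ]
 [  0.           0.           1.        ]] 0.03113978822279816 [0.42415976 0.19724306 0.78350494] [  34.33903075   -0.99972049 -175.16140838]
top [[383.51928188   0.         284.88136341]
 [  0.         383.51928188 210.27249494]
 [  0.           0.           1.        ]] 0.02026563673913786 [ 0.38234889 -0.27939859  1.01779968] [  4.62651303   0.30644424 -89.63095227]
```

View pics/side0.png

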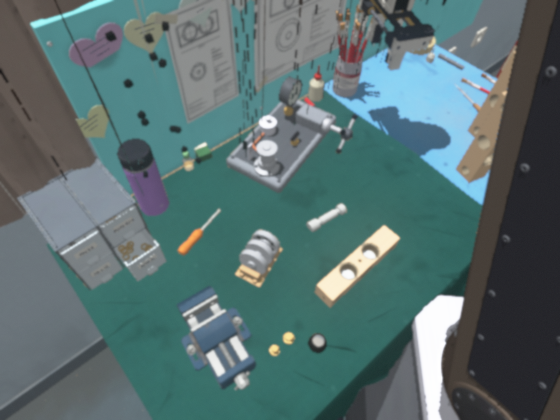

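View pics/top0.png

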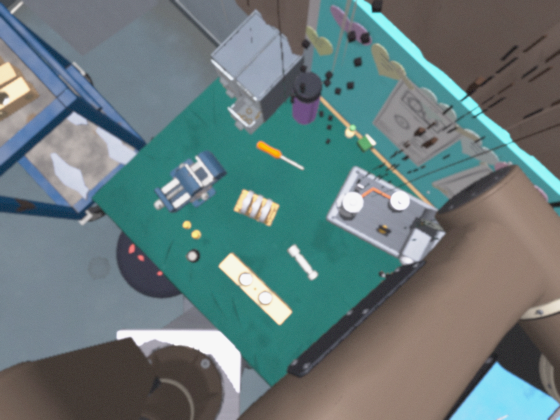

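The side view shows the rack with 3 weights at about (260,253), and the tester with the carrier near (265,150). In the top view the rack is at (257,207) and the carrier at about (352,203). Next I'll deproject both.

```bash
cat >> h.py <<'E'
def cloud(s):
    K=s['K'];h,w=s['depth'].shape
    v,u=np.mgrid[:h,:w].astype(float)
    p=np.stack([u.ravel(),v.ravel()],1)[:,None]
    n=cv2.undistortPoints(p,K,np.array([s['k1'],0,0,0,0.]),None,None).reshape(h,w,2)
    d=s['depth']
    c=np.stack([n[...,0]*d,-n[...,1]*d,-d],-1)
    P=rpy(s['attitude']).apply(c.reshape(-1,3)).reshape(h,w,3)+np.array(s['position'])
    P[d==0]=np.nan
    return P
def project(s,X):
    c=rpy(s['attitude']).inv().apply(np.atleast_2d(X)-np.array(s['position']))
    q=np.stack([c[:,0],-c[:,1],-c[:,2]],1)
    return cv2.projectPoints(q,np.zeros(3),np.zeros(3),s['K'],np.array([s['k1'],0,0,0,0.]))[0][:,0]
def rect(s,lo,hi,res=0.001,zmin=-0.02,zmax=.3):
    """colour + height maps in world xy. image: up=+x, left=+y"""
    pass
E
python3 - <<'E'
from h import *
import pickle
for n,b in(("side",(210,210,310,300)),("top",(215,170,300,240)),("side",(210,80,350,200)),("top",(320,150,450,270))):
    s=pickle.load(open(n+'0.pkl','rb'));P=cloud(s)
    u0,v0,u1,v1=b
    Q=P[v0:v1,u0:u1]
    z=Q[...,2]
    print(n,b,np.nanpercentile(z,[1,10,50,90,99]))
    c=cv2.resize(s['color'][v0:v1,u0:u1,::-1],None,fx=5,fy=5,interpolation=cv2.INTER_CUBIC)
    cv2.imwrite(f'pics/{n}_{u0}.png',c)
    zz=np.clip((z/0.15)*255,0,255); zz=np.nan_to_num(zz).astype(np.uint8)
    cv2.imwrite(f'pics/{n}_{u0}_z.png',cv2.resize(cv2.applyColorMap(zz,cv2.COLORMAP_JET),None,fx=5,fy=5,interpolation=cv2.INTER_NEAREST))
s=pickle.load(open('side0.pkl','rb'));P=cloud(s)
for u,v in((265,148),(268,122),(260,240),(200,235),(328,216),(275,350),(300,250),(290,92)): print(u,v,P[v,u].round(4))
s=pickle.load(open('top0.pkl','rb'));P=cloud(s)
for u,v in((352,203),(399,200),(257,207),(280,155),(303,262),(187,225),(300,220),(425,235)): print(u,v,P[v,u].round(4))
E
```

```text
side (210, 210, 310, 300) [0.0042213  0.00568032 0.00766085 0.05066889 0.07428638]
top (215, 170, 300, 240) [0.00225506 0.00432076 0.00682865 0.02924193 0.07370446]
side (210, 80, 350, 200) [0.00109889 0.00627035 0.03646159 0.10744663 0.18267251]
top (320, 150, 450, 270) [-0.00175336  0.00517319  0.03806304  0.23801984  0.6633166 ]
265 148 [ 0.4816 -0.431   0.1095]
268 122 [ 0.4857 -0.5552  0.0713]
260 240 [ 0.4726 -0.2256  0.0499]
200 235 [ 0.608  -0.2464  0.0143]
328 216 [ 0.3268 -0.3201  0.0201]
275 350 [ 0.4231 -0.0114  0.0233]
300 250 [ 0.3858 -0.2323  0.0091]
290 92 [ 0.4363 -0.5982  0.1336]
352 203 [ 0.4741 -0.4335  0.1092]
399 200 [ 0.4851 -0.5532  0.0806]
257 207 [ 0.4665 -0.2048  0.0725]
280 155 [ 0.6104 -0.2596  0.0153]
303 262 [ 0.3293 -0.3212  0.0182]
187 225 [ 0.4232 -0.0186  0.0182]
300 220 [ 0.4386 -0.3135  0.0074]
425 235 [ 0.4001 -0.6173  0.0726]
```

```bash
python3 - <<'E'
import cv2,numpy as np
a=[cv2.imread(f'pics/{f}.png') for f in('side_210_z','top_215_z')]
import glob
A=cv2.imread('pics/top_215.png');
print([x.shape for x in a],A.shape)
B=cv2.imread('pics/top_215_z.png')
cv2.imwrite('pics/m1.png',cv2.resize(np.vstack([A,B]),None,fx=.8,fy=.8))
E
python3 - <<'E'
from h import *
import pickle
s=pickle.load(open('side0.pkl','rb'));t=pickle.load(open('top0.pkl','rb'))
def crop(s,b,f):
    u0,v0,u1,v1=b
    return cv2.resize(s['color'][v0:v1,u0:u1,::-1],None,fx=f,fy=f,interpolation=cv2.INTER_CUBIC)
cv2.imwrite('pics/siderack.png',crop(s,(220,215,300,290),8))
cv2.imwrite('pics/toprack.png',crop(t,(222,180,292,235),10))
cv2.imwrite('pics/sidetest.png',crop(s,(215,70,355,195),5))
cv2.imwrite('pics/toptest.png',crop(t,(320,160,450,270),6))
E
```

```text
[(600, 700, 3), (350, 425, 3)] (350, 425, 3)
```

View pics/siderack.png

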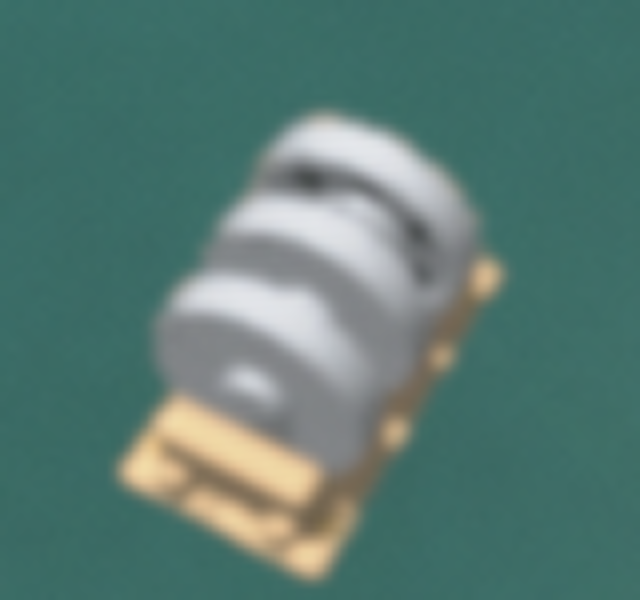

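View pics/toprack.png

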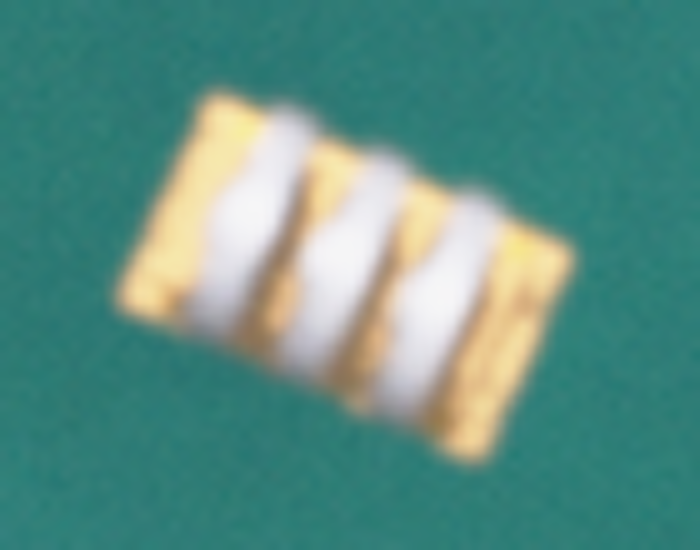

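View pics/sidetest.png

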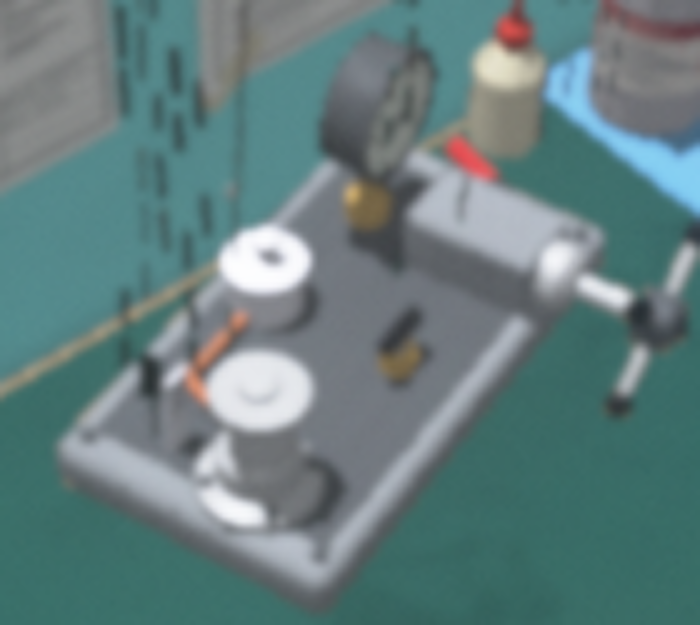

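View pics/toptest.png

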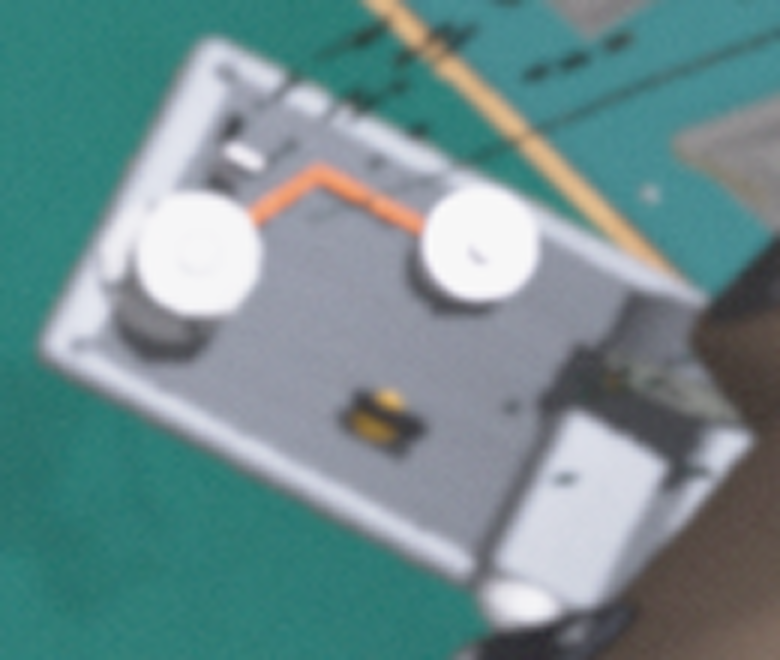

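```bash
python3 - <<'E'
from h import *
import pickle
for n in("side","top"):
    s=pickle.load(open(n+'0.pkl','rb'));P=cloud(s).reshape(-1,3);C=s['color'].reshape(-1,3).astype(int)
    # bench plane near
    m=(abs(P[:,0]-.45)<.2)&(P[:,1]<-.05)&(P[:,1]>-.4)&(P[:,2]<.03)&(C[:,1]>C[:,0]+40)
    A=np.c_[P[m][:,:2],np.ones(m.sum())];w=np.linalg.lstsq(A,P[m][:,2],rcond=None)[0]
    print(n,'bench',w,m.sum(),np.std(P[m][:,2]-A@w), 'z at rack',w@[.47,-.2,1],'at carrier',w@[.48,-.43,1])
    # weight-top points
    m=(abs(P[:,0]-.47)<.07)&(abs(P[:,1]+.2)<.07)&(P[:,2]>.04)
    print('weights',m.sum()); Q=P[m]
    ax=np.array([-.38,-.92]);ax/=np.linalg.norm(ax)
    h=np.histogram(Q[Q[:,2]>.062][:,:2]@ax,bins=40); print(h[0],h[1][[0,-1]])
    # carrier
    m=(abs(P[:,0]-.48)<.04)&(abs(P[:,1]+.432)<.04)&(P[:,2]>.095)
    Q=P[m];print('carrier',m.sum(),Q.mean(0),Q.min(0),Q.max(0),np.median(Q[:,2]))
    # rack wood mask
    m=(abs(P[:,0]-.47)<.08)&(abs(P[:,1]+.2)<.08)&(C[:,0]>C[:,2]+40)
    Q=P[m];r=cv2.minAreaRect(Q[:,:2].astype(np.float32)*1000);print('wood',r,np.percentile(Q[:,2],[5,50,95]))
E
```

```text
side bench [-0.00187145  0.00026966  0.00830732] 19991 0.0013831245080593642 z at rack 0.007373811042539249 at carrier 0.007293074952470676
weights 1016
[48 30 20 18 20 12 16 19  2  0  0  0  0  0  0  8 46 30 12 18 18 18 12 13
  3  0  0  0  0  0  1 16 29 17 18 15 14 17 15  6] [-0.02529582  0.04105872]
carrier 411 [ 0.48906555 -0.4418658   0.15226634] [ 0.45436471 -0.46968493  0.09654808] [ 0.51986543 -0.41135718  0.42065855] 0.10576306068538355
wood ((472.4718933105469, -197.52130126953125), (103.4886474609375, 59.847740173339844), 65.27894592285156) [0.0066168  0.01586175 0.03129482]
top bench [-0.00053845 -0.00085036  0.00658188] 16175 0.0018655407669388084 z at rack 0.006498882682515203 at carrier 0.0066890798093780235
weights 386
[ 6 15 11 14 12 14 11 14  1  0  0  0  0  0  0  0  5 14 11 17 10 13 11 13
  1  0  0  0  0  0  0  0  6 14 12 14 13 13 12 12] [-0.02570567  0.0386584 ]
carrier 449 [ 0.48822242 -0.44368063  0.19537476] [ 0.45333392 -0.47190705  0.0977746 ] [ 0.51998257 -0.41090898  0.52127267] 0.10596560684216849
wood ((472.2170104980469, -197.39651489257812), (106.4280776977539, 61.7890625), 66.73509216308594) [0.00494904 0.02503811 0.03175117]
```

```bash
python3 - <<'E'
from h import *
import pickle
c0=np.array([.4724,-.1975]);a=np.deg2rad(66);n=np.array([np.cos(a),np.sin(a)]);y=np.array([n[1],-n[0]])
for N in("side","top"):
    s=pickle.load(open(N+'0.pkl','rb'));P=cloud(s).reshape(-1,3);C=s['color'].reshape(-1,3).astype(int)
    m=(abs(P[:,0]-.48)<.04)&(abs(P[:,1]+.432)<.04)&(P[:,2]>.098)&(P[:,2]<.115)
    Q=P[m];(cx,cy),r=cv2.minEnclosingCircle(Q[:,:2].astype(np.float32)*1000);print('carrier',N,Q.mean(0),cx,cy,r,np.median(Q[:,2]))
    m=(abs(P[:,0]-.47)<.07)&(abs(P[:,1]+.2)<.07)&(P[:,2]>.035)&(abs(C[:,0]-C[:,2])<35)
    Q=P[m];X=-(Q[:,:2]-c0)@n;Y=(Q[:,:2]-c0)@y;Z=Q[:,2]
    for k in(-.026,0,.026):
        mk=(abs(X-k)<.013)
        print(N,k,'Y range',np.percentile(Y[mk&(Z>.04)],[0,1,99,100]).round(4),'Zmax',np.percentile(Z[mk],99).round(4))
        for z0 in(.045,.05,.055,.06,.065,.07):
            mm=mk&(abs(Z-z0-.0025)<.0025)
            if mm.sum()>3: print('   z',z0,mm.sum(),'X',np.percentile(X[mm],[3,50,97]).round(4))
        # fit slanted plane of dense top rim: linear X vs Y at top for yaw
        mm=mk&(Z>.06)
        print('   slope X/Y',np.polyfit(Y[mm],X[mm],1).round(4))
E
```

```text
carrier side [ 0.47863517 -0.43362752  0.10511739] 486.5399475097656 -439.0726013183594 32.92615509033203 0.10494956553198742
side -0.026 Y range [-0.0316 -0.0312  0.0276  0.0284] Zmax 0.0763
   z 0.045 46 X [-0.0329 -0.0285 -0.0176]
   z 0.05 46 X [-0.0318 -0.0278 -0.0202]
   z 0.055 47 X [-0.0313 -0.027  -0.0169]
   z 0.06 53 X [-0.0278 -0.0264 -0.0154]
   z 0.065 54 X [-0.027  -0.025  -0.0143]
   z 0.07 86 X [-0.0264 -0.021  -0.0144]
   slope X/Y [-0.0308 -0.0225]
side 0 Y range [-0.0315 -0.0311  0.0271  0.0289] Zmax 0.076
   z 0.045 27 X [-0.0036 -0.0021  0.0089]
   z 0.05 47 X [-0.0036 -0.0018  0.0046]
   z 0.055 47 X [-0.0027 -0.0007  0.0077]
   z 0.06 47 X [-0.0015  0.0001  0.0109]
   z 0.065 53 X [-0.0009  0.0006  0.0116]
   z 0.07 77 X [-0.0002  0.0053  0.0118]
   slope X/Y [-0.0245  0.0037]
side 0.026 Y range [-0.0311 -0.0309  0.0289  0.0304] Zmax 0.076
   z 0.045 27 X [0.0234 0.0268 0.0292]
   z 0.05 38 X [0.0231 0.0271 0.0324]
   z 0.055 54 X [0.0239 0.028  0.0359]
   z 0.06 32 X [0.0241 0.0286 0.0354]
   z 0.065 36 X [0.0248 0.029  0.0376]
   z 0.07 84 X [0.0248 0.0307 0
[... 390 characters left out ...]
0163]
   z 0.07 47 X [-0.0265 -0.0216 -0.0154]
   slope X/Y [-0.0053 -0.021 ]
top 0 Y range [-0.0326 -0.0318  0.0281  0.0284] Zmax 0.0777
   z 0.05 13 X [-0.0064 -0.0032  0.0059]
   z 0.055 11 X [-0.0042  0.004   0.0077]
   z 0.06 14 X [-0.      0.0055  0.0093]
   z 0.065 30 X [-0.0009  0.0041  0.0102]
   z 0.07 47 X [-0.0004  0.005   0.0107]
   slope X/Y [-0.0024  0.0049]
top 0.026 Y range [-0.0324 -0.0316  0.028   0.0288] Zmax 0.0761
   z 0.045 4 X [0.0201 0.0222 0.0309]
   z 0.05 12 X [0.0195 0.0229 0.0332]
   z 0.055 10 X [0.0216 0.0283 0.0335]
   z 0.06 16 X [0.0244 0.0315 0.0349]
   z 0.065 24 X [0.0247 0.0293 0.0359]
   z 0.07 57 X [0.0251 0.0304 0.0358]
   slope X/Y [-0.0059  0.0304]
```

```bash
cat >> h.py <<'E'
from scipy.spatial.transform import Slerp
def frame(x,y):
    x=np.array(x,float);x/=np.linalg.norm(x);y=np.array(y,float);y-=x*(x@y);y/=np.linalg.norm(y)
    return R.from_matrix(np.c_[x,y,np.cross(x,y)])
def now():
    from plant import ctrl
    o=ctrl.get_obs()
    import json
    open('log.jsonl','a').write(json.dumps([list(map(float,o['joint_pos'])),list(map(float,o['tool_pos'])),list(map(float,o['orientation']))])+'\n')
    return o
def plan(o,pT,RT,n,hand,ease=True):
    """rows in tool axes from the current pose to pT,RT; each row relative to the interpolated pose"""
    p0=np.array(o['tool_pos']);R0=rpy(o['orientation'])
    rv=(R0.inv()*RT).as_rotvec()
    t=np.linspace(0,1,n+1)
    if ease: t=t*t*(3-2*t)*.6+t*.4
    out=[]
    pp,Rp=p0,R0
    for a in t[1:]:
        p=p0+(pT-p0)*a;Q=R0*R.from_rotvec(rv*a)
        d=Rp.inv().apply(p-pp);r=np.rad2deg((Rp.inv()*Q).as_rotvec())
        out.append(list(d.round(4))+list(r.round(2))+[hand]);pp,Rp=p,Q
    return out
def show(rows):
    for i in range(0,len(rows),20):
        print('['+', '.join(','.join('%g'%v for v in r) for r in rows[i:i+20])+']')
a=np.deg2rad(66);nn=np.array([np.cos(a),np.sin(a),0]);yr=np.array([nn[1],-nn[0],0]);zz=np.array([0,0,1.])
rack=np.array([.4708,-.1968,0])
def pick(X,tilt=38,back=0,sgn=1,along=.169,sh=.003,zc=.045,turn=0):
    t=np.deg2rad(tilt);d=-np.cos(t)*zz-np.sin(t)*nn;p=np.cos(t)*nn-np.sin(t)*zz
    W=rack-X*nn+zc*zz
    return W-(along+back)*d+sh*p, frame(d,sgn*yr)
E
python3 - <<'E'
from h import *
import pickle
for N in("side","top"):
    s=pickle.load(open(N+'0.pkl','rb'));P=cloud(s).reshape(-1,3);C=s['color'].reshape(-1,3).astype(int)
    m=(P[:,2]>.1)&(P[:,2]<.112)&(np.hypot(P[:,0]-.479,P[:,1]+.434)<.032)
    Q=P[m]; c=np.median(Q,0)
    r=cv2.minAreaRect(Q[np.hypot(*(Q[:,:2]-c[:2]).T)<.026][:,:2].astype(np.float32)*1000)
    print(N,c,Q.mean(0),len(Q),r, np.percentile(Q,[2,98],axis=0))
o=now()
print(rpy(o['orientation']).as_matrix().round(3))
for sgn in(1,-1):
    pT,RT=pick(-.024,back=.09,sgn=sgn)
    print(sgn,pT,np.linalg.norm(pT[:2]),np.rad2deg((rpy(o['orientation']).inv()*RT).as_rotvec()))
E
```

```text
side [ 0.47757996 -0.43180401  0.1049556 ] [ 0.47775998 -0.43328834  0.1052165 ] 278 ((478.30133056640625, -435.1472473144531), (44.681610107421875, 46.96229553222656), 60.339271545410156) [[ 0.45650406 -0.45753931  0.10083832]
 [ 0.49926562 -0.41342015  0.11003605]]
top [ 0.47680531 -0.43407304  0.10463799] [ 0.47665672 -0.43420964  0.10496774] 308 ((476.70733642578125, -434.8136291503906), (45.6400260925293, 46.49646759033203), 12.285117149353027) [[ 0.45553934 -0.45588071  0.10117993]
 [ 0.49843556 -0.41302248  0.11046582]]
[[-0.001 -0.344  0.939]
 [ 0.001  0.939  0.344]
 [-1.     0.001 -0.   ]]
1 [ 0.54637995 -0.02704466  0.2472478 ] 0.5470488645885438 [128.06697452 -18.77556778 -44.13226819]
-1 [ 0.54637995 -0.02704466  0.2472478 ] 0.5470488645885438 [-44.14941431  35.9423405  -15.29125689]
```

```bash
python3 - <<'E'
from h import *
import pickle
s=pickle.load(open('top0.pkl','rb'));P=cloud(s)
b=P[140:215,145:232].reshape(-1,3);b=b[b[:,2]>.03];print('vise',np.nanpercentile(b,[1,50,99],axis=0))
s=pickle.load(open('side0.pkl','rb'));P=cloud(s)
b=P[280:395,175:255].reshape(-1,3);b=b[b[:,2]>.03];print('vise',np.nanpercentile(b,[1,50,99],axis=0))
o=now()
pT,RT=pick(-.024,back=.09,sgn=-1)
rows=plan(o,pT+[0,0,.03],RT,20,.0876);show(rows)
E
```

```text
vise [[ 0.46207421 -0.10965784  0.03019102]
 [ 0.53748252 -0.03301246  0.05436007]
 [ 0.60781273  0.05644995  0.06549303]]
vise [[ 0.46294549 -0.10235748  0.03014273]
 [ 0.53287581 -0.0215388   0.0529103 ]
 [ 0.6049336   0.05839697  0.06551408]]
[0.0031,0.0112,0.0123,-1.08,0.88,-0.37,0.0876, 0.0038,0.0147,0.0167,-1.43,1.17,-0.5,0.0876, 0.004,0.0175,0.0209,-1.75,1.43,-0.61,0.0876, 0.0039,0.0195,0.025,-2.03,1.65,-0.7,0.0876, 0.0032,0.0209,0.0288,-2.27,1.85,-0.79,0.0876, 0.0022,0.0215,0.0322,-2.47,2.01,-0.85,0.0876, 0.0008,0.0214,0.0353,-2.62,2.14,-0.91,0.0876, -0.0009,0.0207,0.0379,-2.74,2.23,-0.95,0.0876, -0.0028,0.0193,0.0399,-2.82,2.3,-0.98,0.0876, -0.0048,0.0175,0.0412,-2.86,2.33,-0.99,0.0876, -0.0068,0.0154,0.0418,-2.86,2.33,-0.99,0.0876, -0.0086,0.0129,0.0416,-2.82,2.3,-0.98,0.0876, -0.0102,0.0104,0.0407,-2.74,2.23,-0.95,0.0876, -0.0114,0.0079,0.0389,-2.62,2.14,-0.91,0.0876, -0.0122,0.0056,0.0364,-2.47,2.01,-0.85,0.0876, -0.0125,0.0035,0.0333,-2.27,1.85,-0.79,0.0876, -0.0121,0.0018,0.0295,-2.03,1.65,-0.7,0.0876, -0.0112,0.0005,0.0252,-1.75,1.43,-0.61,0.0876, -0.0097,-0.0003,0.0204,-1.43,1.17,-0.5,0.0876, -0.0076,-0.0007,0.0151,-1.08,0.88,-0.37,0.0876]
```

```bash
python3 - <<'E'
from h import *
import pickle
for N in('side','top'):
    s=pickle.load(open(N+'0.pkl','rb'));P=cloud(s).reshape(-1,3)
    q=P[(P[:,0]>.42)&(P[:,0]<.65)&(P[:,1]>-.125)&(P[:,1]<.06)&(P[:,2]>.03)]
    for lo in np.arange(-.125,.06,.02):
        k=q[(q[:,1]>=lo)&(q[:,1]<lo+.02)]
        if len(k): print(N,lo.round(3),len(k),k[:,2].max().round(3),k[:,0].min().round(3),k[:,0].max().round(3))
o=now()
pT,RT=pick(-.024,tilt=30,back=.07,sgn=-1)
print(pT)
rows=plan(o,pT+[0,0,.02],RT,20,.0876);show(rows)
E
```

```text
side -0.125 20 0.06 0.555 0.574
side -0.105 195 0.066 0.542 0.599
side -0.085 359 0.066 0.525 0.617
side -0.065 367 0.066 0.5 0.611
side -0.045 444 0.067 0.497 0.589
side -0.025 508 0.066 0.482 0.577
side -0.005 335 0.064 0.461 0.562
side 0.015 326 0.054 0.455 0.542
side 0.035 344 0.067 0.464 0.526
side 0.055 68 0.053 0.466 0.516
top -0.125 36 0.058 0.552 0.574
top -0.105 160 0.066 0.539 0.6
top -0.085 191 0.066 0.532 0.615
top -0.065 181 0.069 0.507 0.607
top -0.045 224 0.067 0.494 0.585
top -0.025 184 0.066 0.482 0.576
top -0.005 127 0.062 0.458 0.56
top 0.015 123 0.054 0.455 0.534
top 0.035 144 0.065 0.463 0.524
top 0.055 17 0.051 0.465 0.516
[ 0.53022344 -0.06333277  0.25048007]
[0.0033,0.0105,0.0116,-1.09,0.69,-0.29,0.0876, 0.0041,0.0138,0.0158,-1.45,0.92,-0.39,0.0876, 0.0046,0.0164,0.0198,-1.78,1.13,-0.48,0.0876, 0.0047,0.0183,0.0236,-2.06,1.3,-0.56,0.0876, 0.0044,0.0195,0.0272,-2.3,1.46,-0.62,0.0876, 0.0038,0.0201,0.0305,-2.5,1.59,-0.68,0.0876, 0.0029,0.02,0.0335,-2.66,1.69,-0.72,0.0876, 0.0017,0.0193,0.036,-2.78,1.76,-0.75,0.0876, 0.0004,0.018,0.038,-2.87,1.82,-0.77,0.0876, -0.0011,0.0163,0.0394,-2.91,1.84,-0.78,0.0876, -0.0026,0.0143,0.0401,-2.91,1.84,-0.78,0.0876, -0.004,0.012,0.0401,-2.87,1.82,-0.77,0.0876, -0.0052,0.0096,0.0394,-2.78,1.76,-0.75,0.0876, -0.0063,0.0073,0.0379,-2.66,1.69,-0.72,0.0876, -0.007,0.0051,0.0357,-2.5,1.59,-0.68,0.0876, -0.0074,0.0032,0.0328,-2.3,1.46,-0.62,0.0876, -0.0074,0.0016,0.0292,-2.06,1.3,-0.56,0.0876, -0.007,0.0004,0.0251,-1.78,1.13,-0.48,0.0876, -0.0061,-0.0003,0.0204,-1.45,0.92,-0.39,0.0876, -0.0048,-0.0007,0.0152,-1.09,0.69,-0.29,0.0876]
```

```bash
python3 -m inch '[0.003,0.0105,0.0115,-1.1,0.7,-0.3,0.0876, 0.004,0.014,0.016,-1.5,0.9,-0.4,0.0876, 0.0045,0.0165,0.02,-1.8,1.1,-0.5,0.0876, 0.0045,0.018,0.0235,-2.1,1.3,-0.55,0.0876, 0.0045,0.0195,0.027,-2.3,1.5,-0.6,0.0876, 0.004,0.02,0.0305,-2.5,1.6,-0.7,0.0876, 0.003,0.02,0.0335,-2.7,1.7,-0.7,0.0876, 0.0015,0.0195,0.036,-2.8,1.75,-0.75,0.0876, 0.0005,0.018,0.038,-2.9,1.8,-0.8,0.0876, -0.001,0.0165,0.0395,-2.9,1.85,-0.8,0.0876, -0.0025,0.0145,0.04,-2.9,1.85,-0.8,0.0876, -0.004,0.012,0.04,-2.9,1.8,-0.8,0.0876, -0.005,0.0095,0.0395,-2.8,1.75,-0.75,0.0876, -0.0065,0.0075,0.038,-2.7,1.7,-0.7,0.0876, -0.007,0.005,0.0355,-2.5,1.6,-0.7,0.0876, -0.0075,0.003,0.033,-2.3,1.5,-0.6,0.0876, -0.0075,0.0015,0.029,-2.1,1.3,-0.6,0.0876, -0.007,0.0005,0.025,-1.8,1.1,-0.5,0.0876, -0.006,0,0.0205,-1.5,0.9,-0.4,0.0876, -0.005,-0.0005,0.015,-1.1,0.7,-0.3,0.0876]'
cat > st.py <<'E'
from h import *
import sys
o=now()
print(o['clock'],o['joint_pos'].round(1),o['tool_pos'].round(4),o['force'].round(1),o['opening'].round(4))
E
python3 st.py
python3 - <<'E'
from h import *
o=now()
pT,RT=pick(-.024,tilt=30,back=.05,sgn=-1)
show(plan(o,pT,RT,8,.0876))
E
```

```text
clock: 2.6
tool_pos: [0.5273, -0.0406, 0.2573]
orientation: [178.7, 59.0, -113.3]
force: [0.8, -1.2, 0.8]
opening: 0.0874
[0.0027,-0.0009,-0.001,0.15,-0.07,0.03,0.0876, 0.0042,-0.0013,-0.0016,0.23,-0.11,0.04,0.0876, 0.0053,-0.0017,-0.002,0.28,-0.14,0.05,0.0876, 0.0058,-0.0018,-0.0021,0.31,-0.15,0.06,0.0876, 0.0057,-0.0019,-0.0022,0.31,-0.15,0.06,0.0876, 0.0052,-0.0017,-0.002,0.28,-0.14,0.05,0.0876, 0.0042,-0.0014,-0.0016,0.23,-0.11,0.04,0.0876, 0.0027,-0.0009,-0.001,0.15,-0.07,0.03,0.0876]Traceback (most recent call last):
  File "st.py", line 4, in <module>
    print(o['clock'],o['joint_pos'].round(1),o['tool_pos'].round(4),o['force'].round(1),o['opening'].round(4))
                                                                                        ^^^^^^^^^^^^^^^^^^
AttributeError: 'float' object has no attribute 'round'
```

```bash
sed -i "s/,o\['opening'\].round(4)/,round(o['opening'],4),o['orientation'].round(1)/" st.py
python3 -m inch '[0.003,-0.001,-0.001,0.2,-0.1,0,0.0876, 0.0045,-0.0015,-0.0015,0.25,-0.1,0.05,0.0876, 0.0055,-0.0015,-0.002,0.3,-0.15,0.05,0.0876, 0.006,-0.002,-0.002,0.3,-0.15,0.05,0.0876, 0.0055,-0.002,-0.002,0.3,-0.15,0.05,0.0876, 0.005,-0.0015,-0.002,0.3,-0.15,0.05,0.0876, 0.004,-0.0015,-0.0015,0.2,-0.1,0.05,0.0876, 0.0025,-0.001,-0.001,0.2,-0.1,0,0.0876]'
python3 st.py
cat > fk.py <<'E'
from h import *
import json
from scipy.optimize import least_squares
L=[json.loads(l) for l in open('log.jsonl')]
def oriR(q,s4,s6):
    q1,q2,q3,q4,q5,q6=q
    return R.from_euler('z',q1,degrees=True)*R.from_euler('y',q2-q3,degrees=True)*R.from_euler('x',s4*q4,degrees=True)*R.from_euler('y',-q5,degrees=True)*R.from_euler('x',s6*q6,degrees=True)
if __name__=='__main__':
    for s4 in(1,-1):
        for s6 in(1,-1):
            print(s4,s6,[ (oriR(q,s4,s6).inv()*rpy(o)).as_rotvec(degrees=True).round(1).tolist() for q,p,o in L])
    def pos(x,q,p,o):
        a1,h,L2,a3,L4,L6=x
        w=R.from_euler('z',q[0],degrees=True).apply(np.array([a1,0,h])+R.from_euler('y',q[1],degrees=True).apply([0,0,L2])+R.from_euler('y',q[1]-q[2],degrees=True).apply([L4,0,a3]))
        return w+rpy(o).apply([L6,0,0])
    f=lambda x:np.concatenate([pos(x,*l)-np.array(l[1]) for l in L]+[1e-3*(x-[.0,.3,.35,.0,.35,.08])])
    r=least_squares(f,[.0,.3,.35,.0,.35,.08]);print(r.x.round(4),np.abs(r.fun).max())
E
python3 fk.py
```

```text
clock: 3.6
tool_pos: [0.5259, -0.0758, 0.2312]
orientation: [-179.8, 60.1, -114.1]
force: [-0.1, -0.5, -0.7]
opening: 0.0877
3.6 [ 19.2  22.1 -36.4  26.  -55.9 -63. ] [ 0.5259 -0.0758  0.2312] [-0.1 -0.5 -0.7] 0.0877 [-179.8   60.1 -114.1]
1 1 [[-57.0, -0.0, 0.0], [-57.0, -0.0, 0.0], [-57.0, -0.0, 0.0], [8.9, 29.3, -29.3], [8.9, 29.3, -29.3], [5.1, 30.1, -30.1]]
1 -1 [[-90.0, -0.0, 0.0], [-90.0, -0.0, 0.0], [-90.0, -0.0, 0.0], [-108.3, -14.0, -46.7], [-108.3, -14.0, -46.7], [-114.0, -15.7, -48.6]]
-1 1 [[-57.0, -0.0, -0.0], [-57.0, -0.0, -0.0], [-57.0, -0.0, -0.0], [33.3, -0.0, -0.0], [33.3, -0.0, -0.0], [35.9, -0.0, -0.0]]
-1 -1 [[-90.0, -0.0, -0.0], [-90.0, -0.0, -0.0], [-90.0, -0.0, -0.0], [-90.0, -0.0, -0.0], [-90.0, -0.0, -0.0], [-90.0, -0.0, 0.0]]
[ 0.5545  1.5327 -0.7329  0.3512  0.2462  0.6889] 0.15408389662246152
```

```bash
cat > fk.py <<'E'
from h import *
import json
from scipy.optimize import least_squares
E=lambda a,q:R.from_euler(a,q,degrees=True)
def ori(q): return E('z',q[0])*E('y',q[1]-q[2])*E('x',-q[3])*E('y',-q[4])*E('x',-q[5])*E('x',-90)
def pos(x,q):
    a1,b,h,l2x,l2z,L4,a3,oy,oz,L6,ty=x
    R4=E('y',q[1]-q[2])*E('x',-q[3])
    return E('z',q[0]).apply(np.array([a1,b,h])+E('y',q[1]).apply([l2x,0,l2z])+E('y',q[1]-q[2]).apply([L4,0,a3])+R4.apply([0,oy,oz])+(R4*E('y',-q[4])).apply([L6,ty,0]))
x0=np.array([.0,0,.3,0,.35,.35,0,0,0,.08,0])
def fit():
    L=[json.loads(l) for l in open('log.jsonl')]
    f=lambda x:np.concatenate([(pos(x,q)-np.array(p)) for q,p,o in L]+[1e-3*(x-x0)])
    return least_squares(f,x0),len(L)
if __name__=='__main__':
    r,n=fit();print(n,r.x.round(4),np.abs(r.fun[:3*n]).max())
E
python3 fk.py
python3 - <<'E'
from h import *
o=now()
pT,RT=pick(-.024,tilt=30,sgn=-1)
d=pT-o['tool_pos'];print(rpy(o['orientation']).inv().apply(d), (rpy(o['orientation']).inv()*RT).as_rotvec(degrees=True))
E
```

```text
6 [ 0.0522 -0.0968  0.255   0.035   0.5217  0.3856 -0.0081 -0.0475  0.0564
  0.2411 -0.0475] 1.1576130188317713e-05
[0.04676237 0.00107019 0.00168032] [-0.34668198  0.10300867 -0.05923864]
```

```bash
python3 -m inch '[0.003,0,0,-0.1,0,0,0.0876, 0.006,0.0005,0.0005,-0.1,0,0,0.0876, 0.008,0.0005,0.0005,-0.1,0,0,0.0876, 0.008,0,0.0005,0,0,0,0.0876, 0.008,0,0,0,0,0,0.0876, 0.006,0,0,0,0,0,0.0876, 0.004,0,0,0,0,0,0.0876, 0.002,0,0,0,0,0,0.0876, 0,0,0,0,0,0,0.0876]'
python3 st.py;python3 fk.py
python3 - <<'E'
from h import *
from plant import ctrl
o=now()
pT,RT=pick(-.024,tilt=30,sgn=-1)
d=pT-o['tool_pos'];print(rpy(o['orientation']).inv().apply(d), (rpy(o['orientation']).inv()*RT).as_rotvec(degrees=True))
s=ctrl.snapshot('side');t=ctrl.snapshot('top')
A=cv2.resize(s['color'][180:310,190:340,::-1],None,fx=4,fy=4,interpolation=cv2.INTER_CUBIC)
B=cv2.resize(t['color'][150:280,190:260+80,::-1],None,fx=4,fy=4,interpolation=cv2.INTER_CUBIC)
cv2.imwrite('pics/g1s.png',A);cv2.imwrite('pics/g1t.png',B)
E
```

```text
clock: 4.72
tool_pos: [0.5156, -0.0959, 0.1883]
orientation: [179.9, 60.1, -114.2]
force: [-0.7, -0.2, 1.0]
opening: 0.0874
4.725 [ 16.9  24.9 -40.8  29.8 -49.1 -65.6] [ 0.5156 -0.0959  0.1883] [-0.7 -0.2  1. ] 0.0874 [ 179.9   60.1 -114.2]
8 [ 1.200e-03 -2.800e-03  2.000e-01  1.200e-03  5.998e-01  4.613e-01
 -3.000e-04 -9.450e-02  1.800e-03  2.013e-01 -9.450e-02] 1.3166850018064835e-05
[-1.70427528e-03 -7.95706191e-05 -1.43952923e-04] [ 0.0045449   0.08359777 -0.07724954]
```

View pics/g1s.png

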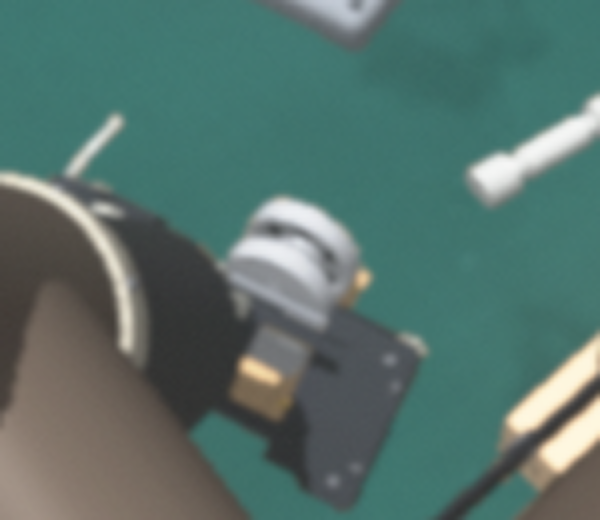

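View pics/g1t.png

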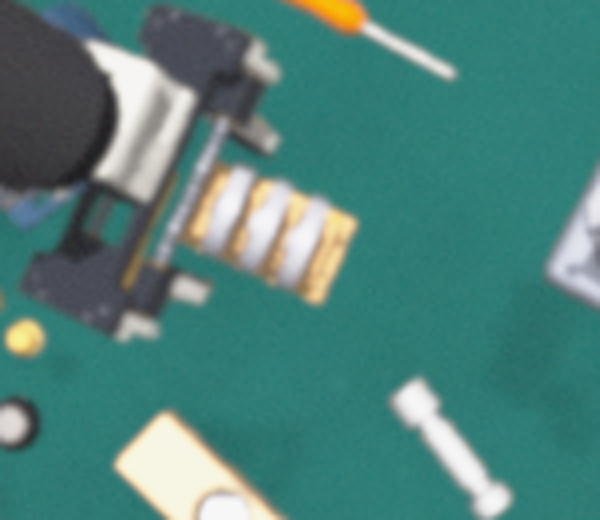

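The top view shows the fingertip pads at (272,142) and (203,290), straddling the front weight at (232,212). I'll close on it.

```bash
python3 -m inch '[0,0,0,0,0,0,0.07, 0,0,0,0,0,0,0.062, 0,0,0,0,0,0,0.058, 0,0,0,0,0,0,0.058, 0,0,0,0,0,0,0.058]'
python3 st.py
cat > ik.py <<'E'
from h import *
import fk
from scipy.optimize import least_squares
lo=np.array([-176,-82,-58.2,-173.8,-174.7,-.2]);lo[5]=-173.6;hi=np.array([176,121.7,71.7,95.5,-.2,173.6])
lo[4]=-174.7
X=fk.fit()[0].x
def ik(p,Rt,q0):
    f=lambda q:np.r_[(fk.pos(X,q)-p)*10,(fk.ori(q).inv()*Rt).as_rotvec()*2, 1e-5*(q-q0)]
    r=least_squares(f,np.clip(q0,lo+.1,hi-.1),bounds=(lo,hi));
    return r.x,np.abs(r.fun[:6]).max()
carr=np.array([.4773,-.4349,.105])
def place(az,e,zc,sgn=-1,along=.169,sh=.003,c=carr):
    a_=np.deg2rad(az);h=np.array([np.cos(a_),np.sin(a_),0]);t=np.deg2rad(e)
    d=np.cos(t)*h-np.sin(t)*zz;p=np.sin(t)*h+np.cos(t)*zz
    y=sgn*np.array([h[1],-h[0],0])
    W=c+zc*zz
    return W-along*d+sh*p,frame(d,y)
E
python3 - <<'E'
from ik import *
q=now()['joint_pos']
for e in(30,37,45):
  for az in range(-110,80,20):
    for sgn in(-1,1):
        p,Rt=place(az,e,.006,sgn)
        best=min((ik(p,Rt,q0) for q0 in(q,np.array([-40,20,-20,-40,-60,-60.]),np.array([-20,20,-20,60,-60,60.]))),key=lambda r:r[1])
        if best[1]<.02: print(e,az,sgn,best[0].round(0),round(best[1],3))
E
```

```text
clock: 5.45
tool_pos: [0.5169, -0.0954, 0.1895]
orientation: [-179.8, 60.2, -113.8]
force: [0.2, -1.8, 0.5]
opening: 0.0611
5.45 [ 16.9  24.8 -40.7  29.9 -49.1 -65.6] [ 0.5169 -0.0954  0.1895] [ 0.2 -1.8  0.5] 0.0611 [-179.8   60.2 -113.8]
30 -110 -1 [ -7.  32. -45.  70. -64. 104.] 0.0
30 -110 1 [ -7.  32. -45.  70. -64. -76.] 0.0
30 -50 -1 [ -67.   21.  -52. -159.  -44.   83.] 0.0
30 -50 1 [ -67.   21.  -52. -159.  -44.  -97.] 0.0
30 -30 -1 [ -67.   18.  -34. -115.  -35.   51.] 0.0
30 -30 1 [ -67.   18.  -34. -115.  -35. -129.] 0.0
30 -10 -1 [-66.  21. -24. -89. -46.  35.] 0.0
30 -10 1 [ -66.   21.  -24.  -89.  -46. -145.] 0.0
30 10 -1 [-65.  27. -13. -74. -61.  32.] 0.0
30 10 1 [ -65.   27.  -13.  -74.  -61. -148.] 0.0
30 30 -1 [-63.  34.  -1. -63. -76.  32.] 0.0
30 30 1 [ -63.   34.   -1.  -63.  -76. -148.] 0.0
30 50 -1 [-59.  41.  12. -55. -91.  34.] 0.0
30 50 1 [ -59.   41.   12.  -55.  -91. -146.] 0.0
30 70 -1 [ -54.   47.   24.  -48. -105.   38.] 0.0
30 70 1 [ -54.   47.   24.  -48. -105. -142.] 0.0
37 -110 -1 [ -8.  29. -44.  67. -58. 110.] 0.0
37 -110 1 [ -8.  29. -44.  67. 
[... 642 characters left out ...]
 -110 -1 [-10.  26. -42.  61. -53. 118.] 0.0
45 -110 1 [-10.  26. -42.  61. -53. -62.] 0.0
45 -90 -1 [-22.  19. -55.  95. -41. 113.] 0.0
45 -90 1 [-22.  19. -55.  95. -41. -67.] 0.0
45 -30 -1 [-29.  12. -32. -42.  -0. -49.] 0.02
45 -30 1 [-29.  12. -32. -42.  -0. 131.] 0.02
45 -10 -1 [-48.  15. -21. -60. -30.  -4.] 0.0
45 10 -1 [-53.  21. -12. -57. -49.   9.] 0.0
45 10 1 [ -53.   21.  -12.  -57.  -49. -171.] 0.0
45 30 -1 [-54.  27.  -2. -51. -66.  19.] 0.0
45 30 1 [ -54.   27.   -2.  -51.  -66. -161.] 0.0
45 50 -1 [-53.  34.   8. -45. -80.  27.] 0.0
45 50 1 [ -53.   34.    8.  -45.  -80. -153.] 0.0
45 70 -1 [-49.  40.  17. -38. -93.  36.] 0.0
45 70 1 [ -49.   40.   17.  -38.  -93. -144.] 0.0
```

```bash
cat >> ik.py <<'E'
def ease(n):
    t=np.linspace(0,1,n+1);return t*t*(3-2*t)*.7+t*.3
def torows(poses,hand,R0=None):
    out=[]
    for (p0,R0),(p1,R1) in zip(poses[:-1],poses[1:]):
        out.append(list(R0.inv().apply(p1-p0).round(4))+list(np.rad2deg((R0.inv()*R1).as_rotvec()).round(1))+[hand])
    return out
def jplan(q0,qT,n,hand):
    ps=[]
    for t in ease(n):
        q=q0+(qT-q0)*t; p=fk.pos(X,q); Ro=fk.ori(q); ps.append((p,Ro))
        
    g=[ (p+Ro.apply([.169,0,0])).round(3).tolist() for p,Ro in ps]
    print('grasp path',g[::4], 'tcp z',[round(p[2],2) for p,_ in ps[::4]])
    print('max joint step',np.abs(np.diff(ease(n))).max()*np.abs(qT-q0))
    show(torows(ps,hand))
E
python3 fk.py
python3 - <<'E'
from ik import *
o=now();q=o['joint_pos'];Ro=rpy(o['orientation'])
print('lift dir tool',Ro.inv().apply([0,0,1]).round(3))
p1=o['tool_pos']+[0,0,.07]
q1,e1=ik(p1,Ro,q);print(q1.round(1),e1)
pT,RT=place(0,37,.006+.05)
qT,eT=ik(pT,RT,np.array([-58,20,-15,-70,-45,20.]));print(qT.round(1),eT)
jplan(q1,qT,24,.058)
E
```

```text
11 [ 1.000e-03 -2.200e-03  1.997e-01  9.000e-04  6.003e-01  4.618e-01
 -2.000e-04 -9.480e-02  1.400e-03  2.010e-01 -9.480e-02] 1.2484445321092608e-05
lift dir tool [-0.867 -0.001 -0.497]
[ 17.6  19.2 -36.3  26.1 -58.1 -60.1] 5.414563092331903e-08
[-57.6  15.7 -16.  -67.  -47.1  11.5] 4.474195236525702e-08
grasp path [[0.483, -0.172, 0.113], [0.441, -0.199, 0.092], [0.393, -0.216, 0.063], [0.39, -0.225, 0.052], [0.434, -0.272, 0.075], [0.471, -0.363, 0.124], [0.479, -0.435, 0.163]] tcp z [np.float64(0.26), np.float64(0.25), np.float64(0.23), np.float64(0.21), np.float64(0.22), np.float64(0.24), np.float64(0.27)]
max joint step [4.2227054  0.1919857  1.13910764 5.22506784 0.61602444 4.02138048]
[0.0069,0.0002,-0.0081,0.8,-1.1,1.3,0.058, 0.0094,0.0004,-0.0113,1.2,-1.6,1.8,0.058, 0.0112,0.0004,-0.014,1.5,-2.1,2.2,0.058, 0.0123,0.0004,-0.0163,1.8,-2.6,2.4,0.058, 0.0127,0.0003,-0.018,2.1,-3.1,2.5,0.058, 0.0123,0.0001,-0.0192,2.4,-3.7,2.5,0.058, 0.0113,-0.0002,-0.0198,2.6,-4.2,2.3,0.058, 0.0096,-0.0008,-0.0199,2.7,-4.6,1.9,0.058, 0.0075,-0.0015,-0.0194,2.9,-5.1,1.5,0.058, 0.005,-0.0024,-0.0184,2.9,-5.4,1,0.058, 0.0023,-0.0035,-0.0169,2.9,-5.6,0.4,0.058, -0.0004,-0.0048,-0.015,2.9,-5.8,-0.3,0.058, -0.0031,-0.0062,-0.0128,2.8,-5.8,-0.9,0.058, -0.0055,-0.0078,-0.0105,2.6,-5.7,-1.5,0.058, -0.0075,-0.0093,-0.008,2.4,-5.5,-2.1,0.058, -0.009,-0.0109,-0.0057,2.2,-5.2,-2.5,0.058, -0.01,-0.0122,-0.0035,1.9,-4.8,-2.9,0.058, -0.0105,-0.0133,-0.0016,1.7,-4.4,-3.1,0.058, -0.0105,-0.0139,-0,1.4,-3.9,-3.2,0.058, -0.0099,-0.014,0.0012,1.2,-3.4,-3.1,0.058]
[-0.009,-0.0134,0.0019,0.9,-2.9,-2.9,0.058, -0.0076,-0.0122,0.0022,0.7,-2.4,-2.6,0.058, -0.006,-0.0102,0.0021,0.5,-1.8,-2.1,0.058, -0.0042,-0.0075,0.0017,0.3,-1.3,-1.5,0.058]
```

```bash
cat >> ik.py <<'E'
def cplan(p0,R0,pT,RT,n,hand,bump,q,Rvia=None,off=.169):
    ts=ease(n);ps=[];qs=[];off=np.array([off,0,0])
    g0=p0+R0.apply(off);gT=pT+RT.apply(off)
    sl=Slerp([0,1],R.concatenate([R0,RT])) if Rvia is None else Slerp([0,.5,1],R.concatenate([R0,Rvia,RT]))
    for t in ts:
        Q=sl(t);g=g0+(gT-g0)*t+np.array([0,0,bump*4*t*(1-t)])
        p=g-Q.apply(off);q,e=ik(p,Q,q);ps.append((p,Q));qs.append(q)
        if e>.01: print('IK bad',t,e)
    qs=np.array(qs);print('jmax step',np.abs(np.diff(qs,axis=0)).max(0).round(1),'end',qs[-1].round(1),'tcp z min',min(p[2] for p,_ in ps))
    show(torows(ps,hand))
E
python3 - <<'E'
from ik import *
o=now();q=o['joint_pos'];Ro=rpy(o['orientation'])
p1=o['tool_pos']+[0,0,.09]
q1,e1=ik(p1,Ro,q)
for az in(0,10):
    pT,RT=place(az,37,.006+.05)
    print(az,(Ro.inv()*RT).as_rotvec(degrees=True));cplan(p1,Ro,pT,RT,26,.058,.09,q1)
E
```

```text
0 [ 70.10357556 -72.76674106 -14.29229274]
jmax step [4.4 1.8 1.4 6.8 2.  5.6] end [-57.6  15.7 -16.  -67.  -47.1  11.5] tcp z min 0.26510264544283807
[-0.0031,-0.0009,-0.009,1,-1.1,-0.2,0.058, -0.0042,-0.0013,-0.0122,1.4,-1.5,-0.3,0.058, -0.0051,-0.0019,-0.015,1.8,-1.9,-0.4,0.058, -0.0059,-0.0026,-0.0172,2.1,-2.2,-0.4,0.058, -0.0064,-0.0034,-0.0189,2.4,-2.5,-0.5,0.058, -0.0066,-0.0043,-0.02,2.7,-2.8,-0.5,0.058, -0.0065,-0.0052,-0.0207,2.9,-3,-0.6,0.058, -0.0062,-0.006,-0.021,3.1,-3.3,-0.6,0.058, -0.0056,-0.0068,-0.0209,3.3,-3.4,-0.7,0.058, -0.0047,-0.0074,-0.0207,3.4,-3.6,-0.7,0.058, -0.0035,-0.008,-0.0202,3.5,-3.7,-0.7,0.058, -0.0022,-0.0083,-0.0198,3.6,-3.7,-0.7,0.058, -0.0008,-0.0085,-0.0193,3.6,-3.8,-0.7,0.058, 0.0007,-0.0086,-0.0189,3.6,-3.8,-0.7,0.058, 0.0022,-0.0086,-0.0185,3.6,-3.7,-0.7,0.058, 0.0035,-0.0085,-0.0182,3.5,-3.7,-0.7,0.058, 0.0046,-0.0083,-0.0179,3.4,-3.6,-0.7,0.058, 0.0055,-0.0081,-0.0176,3.3,-3.4,-0.7,0.058, 0.0061,-0.0078,-0.0173,3.1,-3.3,-0.6,0.058, 0.0064,-0.0074,-0.0167,2.9,-3,-0.6,0.058]
[0.0065,-0.007,-0.0159,2.7,-2.8,-0.5,0.058, 0.0062,-0.0065,-0.0149,2
[... 785 characters left out ...]
058, -0.0039,-0.0076,-0.0212,3,-3.8,-0.6,0.058, -0.0027,-0.008,-0.0208,3.1,-3.9,-0.6,0.058, -0.0013,-0.0082,-0.0205,3.1,-3.9,-0.6,0.058, 0,-0.0083,-0.0201,3.1,-3.9,-0.6,0.058, 0.0014,-0.0084,-0.0199,3.1,-3.9,-0.6,0.058, 0.0026,-0.0083,-0.0196,3,-3.8,-0.6,0.058, 0.0037,-0.0082,-0.0194,2.9,-3.7,-0.6,0.058, 0.0045,-0.008,-0.0191,2.8,-3.6,-0.6,0.058, 0.0051,-0.0078,-0.0187,2.7,-3.4,-0.5,0.058, 0.0054,-0.0075,-0.0181,2.5,-3.2,-0.5,0.058]
[0.0054,-0.0071,-0.0172,2.3,-2.9,-0.5,0.058, 0.0052,-0.0066,-0.0161,2.1,-2.6,-0.4,0.058, 0.0047,-0.006,-0.0145,1.8,-2.3,-0.4,0.058, 0.0041,-0.0052,-0.0126,1.5,-1.9,-0.3,0.058, 0.0033,-0.0043,-0.0102,1.2,-1.5,-0.2,0.058, 0.0024,-0.0031,-0.0075,0.9,-1.1,-0.2,0.058]
```

```bash
python3 -m inch '[-0.004,0,-0.0025,0,0,0,0.058, -0.008,0,-0.0045,0,0,0,0.058, -0.0105,0,-0.006,0,0,0,0.058, -0.012,0,-0.007,0,0,0,0.058, -0.0125,0,-0.007,0,0,0,0.058, -0.0115,0,-0.0065,0,0,0,0.058, -0.0095,0,-0.0055,0,0,0,0.058, -0.0065,0,-0.004,0,0,0,0.058, -0.0035,0,-0.002,0,0,0,0.058, 0,0,0,0,0,0,0.058]'
python3 st.py
python3 - <<'E'
from ik import *
o=now();q=o['joint_pos'];Ro=rpy(o['orientation'])
pT,RT=place(10,37,.006+.05)
cplan(o['tool_pos'],Ro,pT,RT,24,.058,.08,q)
E
```

```text
clock: 6.7
tool_pos: [0.5155, -0.0957, 0.2859]
orientation: [-180.0, 60.2, -114.0]
force: [-0.1, -0.1, -2.0]
opening: 0.0609
6.7 [ 17.7  17.2 -34.6  24.9 -61.5 -58.3] [ 0.5155 -0.0957  0.2859] [-0.1 -0.1 -2. ] 0.0609 [-180.    60.2 -114. ]
jmax step [4.9 1.9 1.9 6.7 1.6 5.5] end [-59.1  19.4 -10.9 -63.2 -56.7  15.1] tcp z min 0.265102645442838
[-0.0028,-0.0011,-0.0096,1,-1.2,-0.2,0.058, -0.0038,-0.0017,-0.0134,1.4,-1.7,-0.3,0.058, -0.0047,-0.0023,-0.0165,1.7,-2.2,-0.4,0.058, -0.0053,-0.0031,-0.019,2,-2.6,-0.4,0.058, -0.0058,-0.004,-0.0208,2.3,-3,-0.5,0.058, -0.0059,-0.0049,-0.0221,2.6,-3.3,-0.5,0.058, -0.0058,-0.0058,-0.0228,2.8,-3.6,-0.6,0.058, -0.0053,-0.0066,-0.0232,3,-3.8,-0.6,0.058, -0.0046,-0.0074,-0.0232,3.1,-4,-0.6,0.058, -0.0035,-0.008,-0.0229,3.2,-4.1,-0.7,0.058, -0.0023,-0.0085,-0.0226,3.3,-4.2,-0.7,0.058, -0.001,-0.0088,-0.0222,3.3,-4.2,-0.7,0.058, 0.0004,-0.009,-0.0218,3.3,-4.2,-0.7,0.058, 0.0017,-0.0091,-0.0214,3.3,-4.2,-0.7,0.058, 0.0029,-0.009,-0.021,3.2,-4.1,-0.7,0.058, 0.0039,-0.0089,-0.0206,3.1,-4,-0.6,0.058, 0.0047,-0.0087,-0.0201,3,-3.8,-0.6,0.058, 0.0051,-0.0084,-0.0195,2.8,-3.6,-0.6,0.058, 0.0053,-0.008,-0.0185,2.6,-3.3,-0.5,0.058, 0.0051,-0.0074,-0.0172,2.3,-3,-0.5,0.058]
[0.0047,-0.0067,-0.0156,2,-2.6,-0.4,0.058, 0.0041,-0.0059,-0.0134,1.7,-2.2,-0.4,0.058, 0.0033,-0.0048,-0.0108,1.4,-1.7,-0.3,0.058, 0.0023,-0.0035,-0.0078,1,-1.2,-0.2,0.058]
```

```bash
python3 -m inch '[-0.003,-0.001,-0.0095,1,-1.2,-0.2,0.058, -0.004,-0.0015,-0.0135,1.4,-1.7,-0.3,0.058, -0.0045,-0.0025,-0.0165,1.7,-2.2,-0.4,0.058, -0.0055,-0.003,-0.019,2,-2.6,-0.4,0.058, -0.006,-0.004,-0.021,2.3,-3,-0.5,0.058, -0.006,-0.005,-0.022,2.6,-3.3,-0.5,0.058, -0.006,-0.006,-0.023,2.8,-3.6,-0.6,0.058, -0.0055,-0.0065,-0.023,3,-3.8,-0.6,0.058, -0.0045,-0.0075,-0.023,3.1,-4,-0.6,0.058, -0.0035,-0.008,-0.023,3.2,-4.1,-0.7,0.058, -0.0025,-0.0085,-0.0225,3.3,-4.2,-0.7,0.058, -0.001,-0.009,-0.022,3.3,-4.2,-0.7,0.058, 0.0005,-0.009,-0.022,3.3,-4.2,-0.7,0.058, 0.0015,-0.009,-0.0215,3.3,-4.2,-0.7,0.058, 0.003,-0.009,-0.021,3.2,-4.1,-0.7,0.058, 0.004,-0.009,-0.0205,3.1,-4,-0.6,0.058, 0.0045,-0.0085,-0.02,3,-3.8,-0.6,0.058, 0.005,-0.0085,-0.0195,2.8,-3.6,-0.6,0.058, 0.0055,-0.008,-0.0185,2.6,-3.3,-0.5,0.058, 0.005,-0.0075,-0.017,2.3,-3,-0.5,0.058]'
python3 st.py
python3 - <<'E'
from ik import *
o=now();q=o['joint_pos'];Ro=rpy(o['orientation'])
pT,RT=place(10,37,.006+.05)
cplan(o['tool_pos'],Ro,pT,RT,5,.058,.0,q)
E
```

```text
clock: 9.2
tool_pos: [0.3385, -0.4485, 0.3221]
orientation: [-5.3, 39.9, 8.5]
force: [-0.1, 0.7, -3.4]
opening: 0.0611
9.2 [-56.4  13.1 -10.7 -56.7 -56.2   9.5] [ 0.3385 -0.4485  0.3221] [-0.1  0.7 -3.4] 0.0611 [-5.3 39.9  8.5]
jmax step [0.7 1.7 0.1 1.7 0.2 1.5] end [-59.2  19.3 -10.8 -63.2 -56.8  15. ] tcp z min 0.265102645442838
[0.0055,-0.0009,-0.0054,0.6,-0.4,0.1,0.058, 0.0096,-0.0018,-0.0095,1,-0.7,0.2,0.058, 0.0108,-0.0022,-0.011,1.2,-0.8,0.3,0.058, 0.0094,-0.0021,-0.0097,1,-0.7,0.2,0.058, 0.0053,-0.0013,-0.0056,0.6,-0.4,0.1,0.058]
```

```bash
python3 -m inch '[0.0055,-0.001,-0.0055,0.6,-0.4,0.1,0.058, 0.0095,-0.002,-0.0095,1,-0.7,0.2,0.058, 0.011,-0.002,-0.011,1.2,-0.8,0.3,0.058, 0.0095,-0.002,-0.0095,1,-0.7,0.2,0.058, 0.0055,-0.0015,-0.0055,0.6,-0.4,0.1,0.058, 0,0,0,0,0,0,0.058]'
python3 st.py; python3 fk.py
cat > look.py <<'E'
from ik import *
import sys,pickle
from plant import ctrl
nm=sys.argv[1]
out=[]
for N,b in(('side',(205,90,325,200)),('top',(310,150,430,260))):
    s=ctrl.snapshot(N);pickle.dump(s,open(f'{N}_{nm}.pkl','wb'));u0,v0,u1,v1=b
    out.append(cv2.resize(s['color'][v0:v1,u0:u1,::-1],(400,366),interpolation=cv2.INTER_CUBIC))
cv2.imwrite(f'pics/{nm}.png',np.hstack(out))
E
python3 look.py p1
```

```text
clock: 9.95
tool_pos: [0.3456, -0.4596, 0.2622]
orientation: [0.1, 36.8, 9.7]
force: [-0.0, -0.3, -2.9]
opening: 0.0613
9.95 [-59.5  19.6 -10.9 -63.6 -56.6  15.4] [ 0.3456 -0.4596  0.2622] [-0.  -0.3 -2.9] 0.0613 [ 0.1 36.8  9.7]
18 [ 0.     -0.      0.1988  0.      0.6016  0.4636  0.     -0.0959 -0.
  0.1999 -0.0959] 6.974789553693128e-07
```

View pics/p1.png

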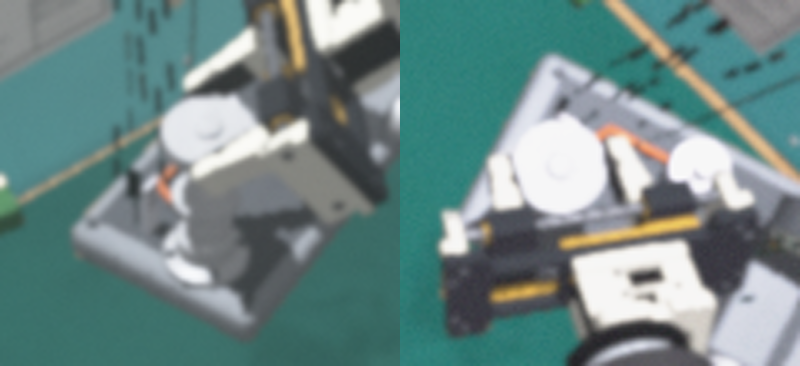

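The disc is held flat with its spigot up, at (565,165) in the top view. The 2.9 N weight means it is a full one. I'll fit its plane and centre.

```bash
cat > disc.py <<'E'
from ik import *
import sys,pickle
nm=sys.argv[1];zt=float(sys.argv[2]);src=sys.argv[3] if len(sys.argv)>3 else None
# disc of top-face height about zt: plane fit, centre from the outline in the plane
for N in('side','top'):
    s=pickle.load(open(f'{N}_{nm}.pkl','rb'));P=cloud(s).reshape(-1,3);C=s['color'].reshape(-1,3).astype(int)
    bright=(C.min(1)>(165 if N=='top' else 120))&(C.max(1)-C.min(1)<40)
    m=(np.hypot(P[:,0]-carr[0],P[:,1]-carr[1])<.034)&(abs(P[:,2]-zt)<.012)&bright
    Q=P[m];w=None
    for i in range(8):
        A=np.c_[Q[:,:2]-carr[:2],np.ones(len(Q))]
        w=np.linalg.lstsq(A,Q[:,2],rcond=None)[0];r=Q[:,2]-A@w
        Q=Q[abs(r)<max(.002,2*r.std())] if i<7 else Q
    # all plane points in wider area
    A=np.c_[P[:,:2]-carr[:2],np.ones(len(P))]
    k=(abs(P[:,2]-A@w)<.003)&(np.hypot(P[:,0]-carr[0],P[:,1]-carr[1])<.045)&bright
    B=P[k];(cx,cy),rad=cv2.minEnclosingCircle(B[:,:2].astype(np.float32))
    # robust circle-of-known-radius fit: maximise coverage
    g=np.arange(-.012,.0121,.0005);best=None
    xy=B[:,:2]-carr[:2]
    for dx in g:
        for dy in g:
            d=np.hypot(xy[:,0]-dx,xy[:,1]-dy);sc=(d<.031).sum()-2*((d>.0315)).sum()
            if best is None or sc>best[0]: best=(sc,[]) if best is None or sc>best[0] else best
            if sc==best[0]: best[1].append((dx,dy))
    b=np.mean(best[1],0)
    print(N,len(Q),'slope deg x,y',np.rad2deg(w[:2]).round(1),'z at centre',w[2].round(4),'circle offs mm',(b*1000).round(1),'of',len(B),best[0],'minenc',((np.array([cx,cy])-carr[:2])*1e3).round(1),round(rad*1e3,1))
    hi=P[(P[:,2]-A@w>.0025)&(P[:,2]-A@w<.006)&(np.hypot(xy0:=P[:,0]-carr[0]-b[0],P[:,1]-carr[1]-b[1])<.013)]
    if len(hi): print('   spigot',((hi.mean(0)[:2]-carr[:2])*1e3).round(1),len(hi))
E
python3 disc.py p1 .167
python3 - <<'E'
from ik import *
o=now();pT,RT=place(10,37,.056)
print('grasp cmd centre',(o['tool_pos']+rpy(o['orientation']).apply([.169,0,0])-pT-RT.apply([.169,0,0])).round(4))
E
```

```text
side 336 slope deg x,y [-1.2 -0.5] z at centre 0.1632 circle offs mm [ 1. -4.] of 399 300 minenc [0.8 0.7] 44.6
   spigot [-0.3 -0.5] 31
top 481 slope deg x,y [-0.8 -1.1] z at centre 0.1633 circle offs mm [-1.5 -1. ] of 549 514 minenc [9.2 2.5] 42.0
   spigot [-1.3 -1.3] 36
grasp cmd centre [-0.     -0.0025 -0.0015]
```

```bash
cp side0.pkl side_i0.pkl; cp top0.pkl top_i0.pkl; sed 's/\.031)/.024)/;s/\.0315/.0245/;s/<\.034/<.024/;s/<\.045/<.03/' disc.py > disc0.py; python3 disc0.py i0 .105
cat > spig.py <<'E'
# spigot outline in the picture: crop upscaled around predicted spot
from ik import *
import pickle,sys
nm=sys.argv[1];z=float(sys.argv[2]);out=[]
for N in('side','top'):
    s=pickle.load(open(f'{N}_{nm}.pkl','rb'));u,v=project(s,[carr[0],carr[1],z])[0]
    iu,iv=int(round(u)),int(round(v));c=s['color'][iv-18:iv+19,iu-22:iu+23,::-1]
    g=cv2.cvtColor(c,cv2.COLOR_BGR2GRAY);g=cv2.createCLAHE(4,(2,2)).apply(g)
    g=cv2.resize(g,None,fx=8.5,fy=8.5,interpolation=cv2.INTER_CUBIC)
    cv2.drawMarker(g,(int((u-iu+22.5)*8.5),int((v-iv+18.5)*8.5)),0,cv2.MARKER_CROSS,14,1)
    out.append(g)
cv2.imwrite(f'pics/sp_{nm}.png',np.hstack(out))
E
python3 spig.py i0 .107; python3 spig.py p1 .1655
python3 -c "
import cv2,numpy as np
a=cv2.imread('pics/sp_i0.png');b=cv2.imread('pics/sp_p1.png');print(a.shape)
cv2.imwrite('pics/sp_cmp1.png',cv2.resize(np.vstack([a,b]),None,fx=.95,fy=.95))"
```

```text
side 204 slope deg x,y [-0. -1.] z at centre 0.105 circle offs mm [ 0.5 -0.5] of 239 231 minenc [ 0.5 -1. ] 24.7
   spigot [0.8 0.5] 28
top 251 slope deg x,y [-0.2 -0.9] z at centre 0.1047 circle offs mm [-0.5  0.5] of 257 256 minenc [-0.6  0.4] 24.0
   spigot [-2.   0.2] 29
(314, 764, 3)
```

View pics/sp_cmp1.png

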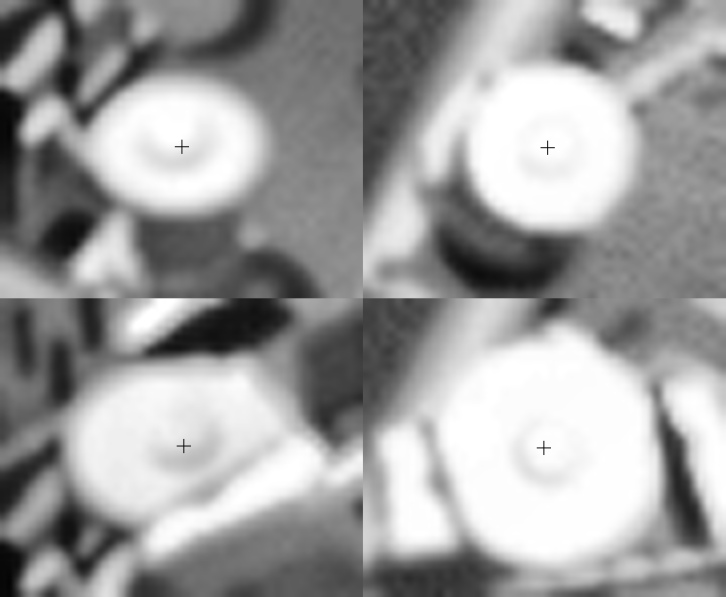

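```bash
cat > w.py <<'E'
from h import *
import sys
o=now();d=np.array(list(map(float,sys.argv[1:4])));n=int(sys.argv[4]);h=float(sys.argv[5])
p=o['tool_pos'];Ro=rpy(o['orientation'])
print('tool total',Ro.inv().apply(d).round(4))
show(plan(o,p+d,Ro,n,h))
E
python3 w.py .0008 .0007 -.040 8 .058
```

```text
tool total [ 0.0247  0.0006 -0.0315]
[0.0019,0,-0.0024,0,0,0,0.058, 0.0029,0.0001,-0.0037,0,0,0,0.058, 0.0036,0.0001,-0.0046,0,0,0,0.058, 0.004,0.0001,-0.005,0,0,0,0.058, 0.004,0.0001,-0.005,0,0,0,0.058, 0.0036,0.0001,-0.0046,0,0,0,0.058, 0.0029,0.0001,-0.0037,0,0,0,0.058, 0.0019,0,-0.0024,0,0,0,0.058]
```

```bash
python3 -m inch '[0.002,0,-0.0025,0,0,0,0.058, 0.003,0.0001,-0.0037,0,0,0,0.058, 0.0036,0.0001,-0.0046,0,0,0,0.058, 0.004,0.0001,-0.005,0,0,0,0.058, 0.004,0.0001,-0.005,0,0,0,0.058, 0.0036,0.0001,-0.0046,0,0,0,0.058, 0.003,0.0001,-0.0037,0,0,0,0.058, 0.002,0,-0.0024,0,0,0,0.058, 0,0,0,0,0,0,0.058]'
python3 st.py; python3 look.py p2; python3 disc.py p2 .123
```

```text
clock: 11.18
tool_pos: [0.3472, -0.4589, 0.2211]
orientation: [-0.2, 36.8, 9.5]
force: [0.6, -0.4, -2.4]
opening: 0.0609
11.175 [-60.2  23.3 -11.9 -66.3 -55.1  21. ] [ 0.3472 -0.4589  0.2211] [ 0.6 -0.4 -2.4] 0.0609 [-0.2 36.8  9.5]
side 308 slope deg x,y [-0.2 -0.9] z at centre 0.1223 circle offs mm [ 2.5 -4. ] of 376 296 minenc [4.4 1.8] 43.6
   spigot [ 1.2 -0.4] 31
top 466 slope deg x,y [-0.9 -1.9] z at centre 0.1217 circle offs mm [ 0.  -0.7] of 487 465 minenc [7.6 0.5] 38.3
   spigot [0.5 0.3] 33
```

View pics/p2.png

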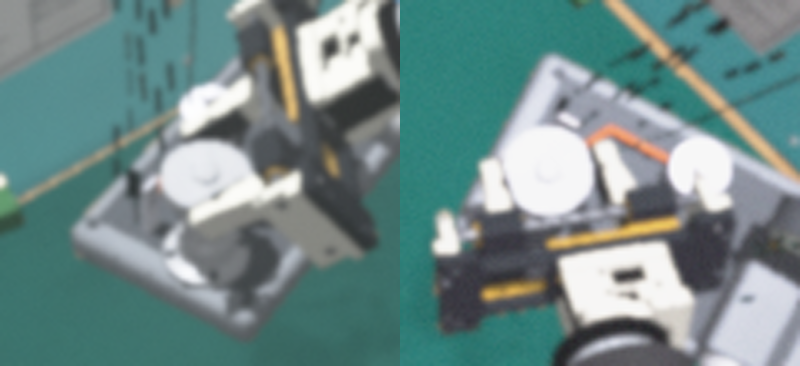

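```bash
python3 -m inch '[0,0.0001,-0.001,0,0,0,0.058, 0.0006,0,-0.001,0,0,0,0.058, 0,0,0,0,0,0,0.058]'
python3 st.py;python3 w.py 0 0 -.001 1 .058 
```

```text
clock: 11.65
tool_pos: [0.3465, -0.4591, 0.22]
orientation: [-0.3, 36.8, 9.5]
force: [-0.2, 0.1, -2.3]
opening: 0.061
11.65 [-60.3  23.4 -12.  -66.4 -55.1  21.3] [ 0.3465 -0.4591  0.22  ] [-0.2  0.1 -2.3] 0.061 [-0.3 36.8  9.5]
tool total [ 0.0006  0.     -0.0008]
[0.0006,0,-0.0008,0,-0,0,0.058]
```

Now down 3 mm.

```bash
python3 -m inch '[0.0006,0,-0.0008,0,0,0,0.058, 0.0006,0,-0.0008,0,0,0,0.058, 0.0006,0,-0.0008,0,0,0,0.058, 0,0,0,0,0,0,0.058]'
python3 st.py;
python3 -m inch '[0.0006,0,-0.0008,0,0,0,0.058, 0.0006,0,-0.0008,0,0,0,0.058, 0,0,0,0,0,0,0.058]';python3 st.py
```

```text
clock: 12.15
tool_pos: [0.3465, -0.4592, 0.2168]
orientation: [-0.3, 36.8, 9.5]
force: [-0.2, 0.6, -2.8]
opening: 0.0612
12.15 [-60.4  23.7 -12.  -66.6 -55.   21.8] [ 0.3465 -0.4592  0.2168] [-0.2  0.6 -2.8] 0.0612 [-0.3 36.8  9.5]
clock: 12.52
tool_pos: [0.3465, -0.4593, 0.2151]
orientation: [-0.4, 36.7, 9.5]
force: [-1.5, 0.1, -0.1]
opening: 0.0609
12.525 [-60.4  23.8 -12.  -66.7 -55.   22.1] [ 0.3465 -0.4593  0.2151] [-1.5  0.1 -0.1] 0.0609 [-0.4 36.7  9.5]
```

```bash
python3 -m inch '[-0.0006,0.0001,-0.0005,0,0,0,0.058, 0,0,0,0,0,0,0.058]';python3 st.py; python3 look.py p3; python3 disc.py p3 .117; python3 spig.py p3 .119
```

```text
clock: 12.78
tool_pos: [0.3461, -0.4593, 0.2154]
orientation: [-0.4, 36.7, 9.5]
force: [-0.1, 0.3, 0.1]
opening: 0.0611
12.775 [-60.5  23.8 -12.1 -66.8 -55.1  22.1] [ 0.3461 -0.4593  0.2154] [-0.1  0.3  0.1] 0.0611 [-0.4 36.7  9.5]
side 308 slope deg x,y [-0.6 -1. ] z at centre 0.1168 circle offs mm [ 1.8 -4. ] of 381 274 minenc [0.6 0.3] 45.1
   spigot [-0.5  0.5] 26
top 479 slope deg x,y [-0.2 -1.5] z at centre 0.1163 circle offs mm [-0.5 -1. ] of 495 458 minenc [5.9 3.6] 39.2
   spigot [-0.5 -0.6] 34
```

View pics/sp_p3.png

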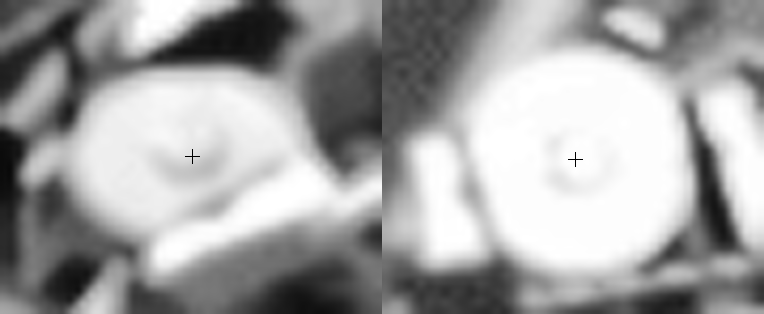

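```bash
python3 -m inch '[0,0,0,0,0,0,0.064, 0,0,0,0,0,0,0.067, 0,0,0,0,0,0,0.067, 0,0,0,0,0,0,0.067]';python3 st.py; python3 look.py p4; python3 disc.py p4 .115; python3 spig.py p4 .117
```

```text
clock: 13.38
tool_pos: [0.3462, -0.4595, 0.2157]
orientation: [-0.4, 36.7, 9.4]
force: [-0.1, -0.4, -0.5]
opening: 0.067
13.375 [-60.5  23.8 -12.  -66.8 -55.   22.1] [ 0.3462 -0.4595  0.2157] [-0.1 -0.4 -0.5] 0.067 [-0.4 36.7  9.4]
side 308 slope deg x,y [-0.6  0.2] z at centre 0.116 circle offs mm [ 0.5 -2.5] of 361 311 minenc [4.9 4. ] 41.6
   spigot [-1.3 -0.9] 26
top 463 slope deg x,y [-0.4  0.1] z at centre 0.1153 circle offs mm [-1.  -0.5] of 488 470 minenc [4.7 4.7] 38.2
   spigot [-0.9 -0.7] 35
```

View pics/p4.png

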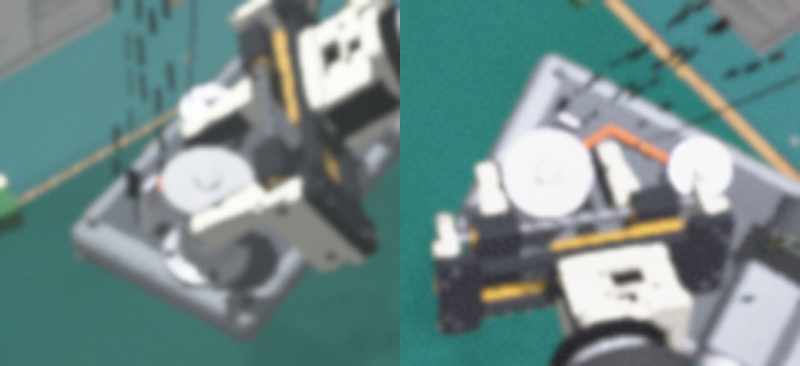

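```bash
python3 w.py .0007 .0007 -.001 2 .058; python3 -m inch '[0,0,0,0,0,0,0.06, 0,0,0,0,0,0,0.058, 0,0,0,0,0,0,0.058]';python3 st.py;python3 look.py p5; python3 disc.py p5 .115
```

```text
tool total [ 0.0012  0.0006 -0.0003]
[0.0006,0.0003,-0.0002,0,0,0,0.058, 0.0006,0.0003,-0.0002,0,0,0,0.058]
clock: 13.85
tool_pos: [0.3462, -0.4595, 0.2156]
orientation: [-0.4, 36.7, 9.4]
force: [-0.4, -0.3, -0.7]
opening: 0.0607
13.85 [-60.5  23.8 -12.  -66.8 -55.1  22.1] [ 0.3462 -0.4595  0.2156] [-0.4 -0.3 -0.7] 0.0607 [-0.4 36.7  9.4]
side 294 slope deg x,y [-0.2 -0.2] z at centre 0.1158 circle offs mm [ 1.5 -4. ] of 366 271 minenc [0.6 0.4] 44.9
   spigot [-0.2 -1.3] 32
top 444 slope deg x,y [-0.2  0.7] z at centre 0.1152 circle offs mm [-1. -1.] of 482 461 minenc [-1.5  4.8] 38.8
   spigot [-2.  -1.2] 40
```

```bash
python3 -m inch '[0.0006,0.0003,-0.0002,0,0,0,0.058, 0.0006,0.0003,-0.0002,0,0,0,0.058, 0,0,0,0,0,0,0.058]';python3 st.py;python3 -m inch '[0.0006,0,-0.0008,0,0,0,0.058, 0,0,0,0,0,0,0.058]';python3 st.py
```

```text
clock: 14.32
tool_pos: [0.3465, -0.4592, 0.2147]
orientation: [-0.5, 36.7, 9.4]
force: [-1.0, 0.4, 1.7]
opening: 0.0608
14.325 [-60.5  23.8 -12.1 -66.9 -54.9  22.3] [ 0.3465 -0.4592  0.2147] [-1.   0.4  1.7] 0.0608 [-0.5 36.7  9.4]
clock: 14.58
tool_pos: [0.3465, -0.4592, 0.2138]
orientation: [-0.5, 36.7, 9.4]
force: [-1.9, -1.1, 1.2]
opening: 0.0605
14.575 [-60.5  23.9 -12.1 -66.9 -54.9  22.4] [ 0.3465 -0.4592  0.2138] [-1.9 -1.1  1.2] 0.0605 [-0.5 36.7  9.4]
```

```bash
python3 look.py p6; python3 disc.py p6 .113;python3 -m inch '[0,0,0,0,0,0,0.064, 0,0,0,0,0,0,0.067, 0,0,0,0,0,0,0.067, 0,0,0,0,0,0,0.067]';python3 look.py p7; python3 disc.py p7 .115;python3 st.py
```

```text
side 309 slope deg x,y [-0.2  0.3] z at centre 0.1143 circle offs mm [ 1.5 -3. ] of 361 290 minenc [5.7 4.1] 42.5
   spigot [ 0. -1.] 24
top 438 slope deg x,y [-0.4 -0.4] z at centre 0.1134 circle offs mm [-0.5 -0.5] of 479 464 minenc [ 3.5 -2.1] 35.4
   spigot [-1.1 -1.2] 37
clock: 15.18
tool_pos: [0.3469, -0.4588, 0.2134]
orientation: [-0.4, 36.7, 9.4]
force: [0.3, 0.4, 1.1]
opening: 0.067
side 323 slope deg x,y [-0.1  0.1] z at centre 0.116 circle offs mm [ 0.  -1.5] of 380 318 minenc [5.2 2.4] 42.1
   spigot [ 0.3 -1. ] 25
top 443 slope deg x,y [-0.5  0.4] z at centre 0.1153 circle offs mm [-0.5 -0.5] of 493 452 minenc [11.   1.3] 42.2
   spigot [-0.8 -0.7] 32
15.275 [-60.5  24.  -12.1 -67.  -54.9  22.4] [ 0.3468 -0.4588  0.2135] [ 1.   0.8 -0. ] 0.0669 [-0.4 36.7  9.4]
```

```bash
python3 -m inch '[0,0,0,0,0,0,0.08, -0.003,0,0,0,0,0,0.0876, -0.007,0,0,0,0,0,0.0876, -0.011,0,0,0,0,0,0.0876, -0.014,0,0,0,0,0,0.0876, -0.015,0,0,0,0,0,0.0876, -0.013,0,0,0,0,0,0.0876]';python3 st.py
python3 - <<'E'
from ik import *
o=now();q=o['joint_pos'];Ro=rpy(o['orientation'])
pT,RT=pick(.002,tilt=30,back=.06,sgn=-1)
cplan(o['tool_pos'],Ro,pT,RT,20,.0876,.07,q)
E
```

```text
clock: 16.15
tool_pos: [0.2935, -0.4676, 0.2538]
orientation: [-0.4, 36.7, 9.4]
force: [-0.6, -0.3, 0.4]
opening: 0.0879
16.15 [-64.9  19.8 -12.4 -63.1 -59.9  20.1] [ 0.2935 -0.4676  0.2538] [-0.6 -0.3  0.4] 0.0879 [-0.4 36.7  9.4]
jmax step [6.8 2.5 3.  8.6 2.5 8.1] end [ 17.9  20.6 -37.2  26.6 -56.2 -61.5] tcp z min 0.24181981746663644
[-0.0009,0.0046,0.0092,-1.2,1.5,0.3,0.0876, -0.0012,0.0066,0.0134,-1.8,2.2,0.4,0.0876, -0.0013,0.0083,0.0169,-2.3,2.9,0.5,0.0876, -0.0012,0.0096,0.0197,-2.7,3.4,0.6,0.0876, -0.0009,0.0106,0.022,-3.1,3.9,0.7,0.0876, -0.0002,0.0113,0.0238,-3.4,4.3,0.7,0.0876, 0.0007,0.0117,0.0251,-3.7,4.6,0.8,0.0876, 0.0019,0.0119,0.0262,-3.8,4.9,0.8,0.0876, 0.0033,0.0119,0.0271,-4,5,0.8,0.0876, 0.0048,0.0116,0.028,-4,5.1,0.9,0.0876, 0.0062,0.0111,0.0287,-4,5.1,0.9,0.0876, 0.0074,0.0104,0.0293,-4,5,0.8,0.0876, 0.0084,0.0093,0.0297,-3.8,4.9,0.8,0.0876, 0.0089,0.0081,0.0297,-3.7,4.6,0.8,0.0876, 0.0089,0.0067,0.0292,-3.4,4.3,0.7,0.0876, 0.0085,0.0052,0.0278,-3.1,3.9,0.7,0.0876, 0.0076,0.0038,0.0256,-2.7,3.4,0.6,0.0876, 0.0064,0.0025,0.0223,-2.3,2.9,0.5,0.0876, 0.0049,0.0015,0.018,-1.8,2.2,0.4,0.0876, 0.0033,0.0007,0.0125,-1.2,1.5,0.3,0.0876]
```

```bash
python3 -m inch '[-0.001,0.0045,0.009,-1.2,1.5,0.3,0.0876, -0.001,0.0065,0.0135,-1.8,2.2,0.4,0.0876, -0.0015,0.0085,0.017,-2.3,2.9,0.5,0.0876, -0.001,0.0095,0.0195,-2.7,3.4,0.6,0.0876, -0.001,0.0105,0.022,-3.1,3.9,0.7,0.0876, 0,0.0115,0.024,-3.4,4.3,0.7,0.0876, 0.0005,0.0115,0.025,-3.7,4.6,0.8,0.0876, 0.002,0.012,0.026,-3.8,4.9,0.8,0.0876, 0.0035,0.012,0.027,-4,5,0.8,0.0876, 0.005,0.0115,0.028,-4,5.1,0.9,0.0876, 0.006,0.011,0.0285,-4,5.1,0.9,0.0876, 0.0075,0.0105,0.0295,-4,5,0.8,0.0876, 0.0085,0.0095,0.0295,-3.8,4.9,0.8,0.0876, 0.009,0.008,0.0295,-3.7,4.6,0.8,0.0876, 0.009,0.0065,0.029,-3.4,4.3,0.7,0.0876, 0.0085,0.005,0.028,-3.1,3.9,0.7,0.0876, 0.0075,0.004,0.0255,-2.7,3.4,0.6,0.0876, 0.0065,0.0025,0.0225,-2.3,2.9,0.5,0.0876, 0.005,0.0015,0.018,-1.8,2.2,0.4,0.0876, 0.0035,0.0005,0.0125,-1.2,1.5,0.3,0.0876]';python3 st.py
python3 - <<'E'
from ik import *
o=now();q=o['joint_pos'];Ro=rpy(o['orientation'])
pT,RT=pick(.002,tilt=30,back=.03,sgn=-1)
cplan(o['tool_pos'],Ro,pT,RT,7,.0876,.0,q)
E
```

```text
clock: 18.65
tool_pos: [0.5219, -0.0715, 0.2466]
orientation: [-178.5, 57.7, -110.2]
force: [-0.1, -0.5, -0.5]
opening: 0.0876
18.65 [ 20.4  20.6 -37.7  28.8 -57.6 -63.4] [ 0.5219 -0.0715  0.2466] [-0.1 -0.5 -0.5] 0.0876 [-178.5   57.7 -110.2]
jmax step [0.8 0.3 0.4 0.  1.1 0. ] end [ 16.2  22.2 -39.9  29.  -52.  -63.1] tcp z min 0.21583905535310335
[0.0036,-0.0002,-0.0011,0.1,-0.2,0.2,0.0876, 0.0064,-0.0004,-0.0019,0.3,-0.3,0.3,0.0876, 0.008,-0.0005,-0.0025,0.3,-0.4,0.4,0.0876, 0.0086,-0.0006,-0.0027,0.3,-0.4,0.4,0.0876, 0.008,-0.0006,-0.0026,0.3,-0.4,0.4,0.0876, 0.0064,-0.0005,-0.0021,0.3,-0.3,0.3,0.0876, 0.0036,-0.0003,-0.0012,0.1,-0.2,0.2,0.0876]
```

```bash
python3 -m inch '[0.0036,0,-0.001,0.1,-0.2,0.2,0.0876, 0.0064,-0.0004,-0.002,0.3,-0.3,0.3,0.0876, 0.008,-0.0005,-0.0025,0.3,-0.4,0.4,0.0876, 0.0086,-0.0006,-0.0027,0.3,-0.4,0.4,0.0876, 0.008,-0.0006,-0.0026,0.3,-0.4,0.4,0.0876, 0.0064,-0.0005,-0.002,0.3,-0.3,0.3,0.0876, 0.0036,-0.0003,-0.0012,0.1,-0.2,0.2,0.0876, 0,0,0,0,0,0,0.0876]';python3 st.py
python3 - <<'E'
from ik import *
o=now();q=o['joint_pos'];Ro=rpy(o['orientation'])
pT,RT=pick(.002,tilt=30,along=.1705,sgn=-1)
cplan(o['tool_pos'],Ro,pT,RT,6,.0876,.0,q)
E
cat > lookr.py <<'E'
from ik import *
import sys,pickle
from plant import ctrl
out=[]
for N,b in(('side',(190,190,310,300)),('top',(190,150,310,260))):
    s=ctrl.snapshot(N);u0,v0,u1,v1=b
    out.append(cv2.resize(s['color'][v0:v1,u0:u1,::-1],(400,366),interpolation=cv2.INTER_CUBIC))
cv2.imwrite(f'pics/{sys.argv[1]}.png',np.hstack(out))
E
python3 lookr.py r2
```

```text
clock: 19.65
tool_pos: [0.5098, -0.109, 0.2143]
orientation: [179.6, 60.1, -114.8]
force: [-0.5, -0.5, -0.4]
opening: 0.0875
19.65 [ 15.8  22.3 -40.   28.7 -51.9 -62.9] [ 0.5098 -0.109   0.2143] [-0.5 -0.5 -0.4] 0.0875 [ 179.6   60.1 -114.8]
jmax step [0.3 0.4 0.5 0.7 0.8 0.5] end [ 14.5  23.9 -42.5  31.8 -48.  -65.1] tcp z min 0.19115733134524682
[0.0026,-0,0.0003,-0,0,-0,0.0876, 0.0045,-0,0.0005,-0,0,-0.1,0.0876, 0.0055,-0,0.0006,-0.1,0,-0.1,0.0876, 0.0055,-0,0.0006,-0.1,0,-0.1,0.0876, 0.0045,-0,0.0005,-0,0,-0.1,0.0876, 0.0026,-0,0.0003,-0,0,-0,0.0876]
```

View pics/r2.png

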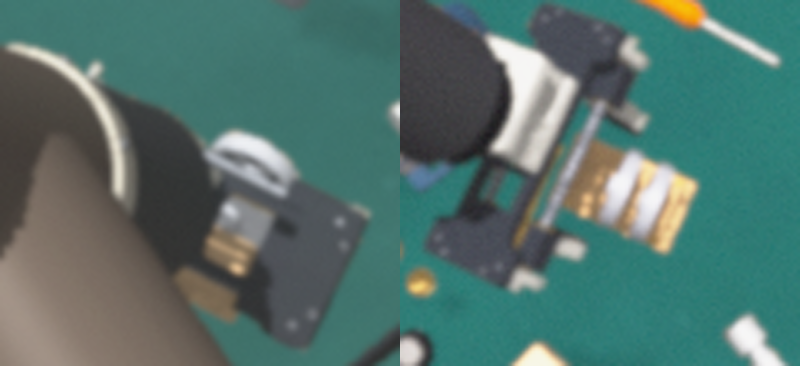

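Two weights remain, at (625,188) and (652,200), and the fingers straddle the middle slot. I'll move in and close.

```bash
python3 -m inch '[0.0026,0,0.0003,0,0,0,0.0876, 0.0045,0,0.0005,0,0,-0.1,0.0876, 0.0055,0,0.0006,-0.1,0,-0.1,0.0876, 0.0055,0,0.0006,-0.1,0,-0.1,0.0876, 0.0042,0,0.0005,0,0,-0.1,0.0876, 0.002,0,0.0003,0,0,0,0.0876, 0,0,0,0,0,0,0.075, 0,0,0,0,0,0,0.062, 0,0,0,0,0,0,0.058, 0,0,0,0,0,0,0.058, 0,0,0,0,0,0,0.058]';python3 st.py
python3 - <<'E'
from ik import *
o=now();Ro=rpy(o['orientation'])
pT,RT=pick(.002,tilt=30,along=.1705,sgn=-1)
print(Ro.inv().apply(pT-o['tool_pos']).round(4),(Ro.inv()*RT).as_rotvec(degrees=True).round(1))
print(Ro.inv().apply([0,0,1]).round(3))
E
```

```text
clock: 21.12
tool_pos: [0.507, -0.1173, 0.1912]
orientation: [-179.6, 60.2, -113.5]
force: [2.1, -1.4, -1.5]
opening: 0.0609
21.125 [ 14.6  23.9 -42.4  31.9 -47.8 -65.2] [ 0.507  -0.1173  0.1912] [ 2.1 -1.4 -1.5] 0.0609 [-179.6   60.2 -113.5]
[ 0.0008  0.0008 -0.0013] [0.  0.2 0.2]
[-0.868 -0.003 -0.497]
```

Gripped at an opening of 0.061. I'll lift and travel with the same pattern.

```bash
python3 -m inch '[-0.004,0,-0.0025,0,0,0,0.058, -0.008,0,-0.0045,0,0,0,0.058, -0.0105,0,-0.006,0,0,0,0.058, -0.012,0,-0.007,0,0,0,0.058, -0.0125,0,-0.007,0,0,0,0.058, -0.0115,0,-0.0065,0,0,0,0.058, -0.0095,0,-0.0055,0,0,0,0.058, -0.0065,0,-0.004,0,0,0,0.058, -0.003,0,-0.002,0,0,0,0.058]'
python3 st.py
python3 - <<'E'
from ik import *
o=now();q=o['joint_pos'];Ro=rpy(o['orientation'])
# hand pose wanted: last release pose raised by 60 mm
pT=np.array([.3466,-.4590,.2150+.010+.050]);RT=rpy([-.4,36.7,9.4])
cplan(o['tool_pos'],Ro,pT,RT,22,.058,.08,q)
E
```

```text
clock: 22.25
tool_pos: [0.5052, -0.1178, 0.2869]
orientation: [-179.8, 60.3, -113.8]
force: [0.1, 0.1, -3.8]
opening: 0.0608
22.25 [ 15.5  16.2 -36.2  26.2 -60.2 -57.3] [ 0.5052 -0.1178  0.2869] [ 0.1  0.1 -3.8] 0.0608 [-179.8   60.3 -113.8]
jmax step [5.2 2.  2.1 7.1 1.5 5.6] end [-59.2  18.5 -10.6 -63.  -56.9  14.1] tcp z min 0.275
[-0.0034,-0.0012,-0.0104,1.1,-1.3,-0.2,0.058, -0.0048,-0.0019,-0.0147,1.5,-1.9,-0.3,0.058, -0.0059,-0.0027,-0.0181,2,-2.5,-0.4,0.058, -0.0067,-0.0037,-0.0207,2.3,-3,-0.5,0.058, -0.0071,-0.0047,-0.0226,2.7,-3.4,-0.6,0.058, -0.0071,-0.0057,-0.0236,3,-3.7,-0.6,0.058, -0.0067,-0.0067,-0.0241,3.2,-4,-0.7,0.058, -0.0059,-0.0076,-0.0241,3.4,-4.3,-0.7,0.058, -0.0047,-0.0083,-0.0238,3.5,-4.4,-0.7,0.058, -0.0032,-0.0088,-0.0234,3.6,-4.6,-0.8,0.058, -0.0015,-0.0091,-0.0228,3.7,-4.6,-0.8,0.058, 0.0002,-0.0093,-0.0223,3.7,-4.6,-0.8,0.058, 0.0019,-0.0092,-0.0219,3.6,-4.6,-0.8,0.058, 0.0034,-0.0091,-0.0215,3.5,-4.4,-0.7,0.058, 0.0046,-0.0089,-0.0211,3.4,-4.3,-0.7,0.058, 0.0055,-0.0085,-0.0205,3.2,-4,-0.7,0.058, 0.0059,-0.0081,-0.0197,3,-3.7,-0.6,0.058, 0.0059,-0.0076,-0.0185,2.7,-3.4,-0.6,0.058, 0.0055,-0.0069,-0.0169,2.3,-3,-0.5,0.058, 0.0048,-0.006,-0.0146,2,-2.5,-0.4,0.058]
[0.0039,-0.0049,-0.0118,1.5,-1.9,-0.3,0.058, 0.0027,-0.0035,-0.0084,1.1,-1.3,-0.2,0.058]
```

```bash
python3 -m inch '[-0.0035,-0.001,-0.0105,1.1,-1.3,-0.2,0.058, -0.005,-0.002,-0.0145,1.5,-1.9,-0.3,0.058, -0.006,-0.0025,-0.018,2,-2.5,-0.4,0.058, -0.0065,-0.0035,-0.0205,2.3,-3,-0.5,0.058, -0.007,-0.0045,-0.0225,2.7,-3.4,-0.6,0.058, -0.007,-0.0055,-0.0235,3,-3.7,-0.6,0.058, -0.0065,-0.0065,-0.024,3.2,-4,-0.7,0.058, -0.006,-0.0075,-0.024,3.4,-4.3,-0.7,0.058, -0.0045,-0.0085,-0.024,3.5,-4.4,-0.7,0.058, -0.003,-0.009,-0.0235,3.6,-4.6,-0.8,0.058, -0.0015,-0.009,-0.023,3.7,-4.6,-0.8,0.058, 0,-0.0095,-0.0225,3.7,-4.6,-0.8,0.058, 0.002,-0.009,-0.022,3.6,-4.6,-0.8,0.058, 0.0035,-0.009,-0.0215,3.5,-4.4,-0.7,0.058, 0.0045,-0.009,-0.021,3.4,-4.3,-0.7,0.058, 0.0055,-0.0085,-0.0205,3.2,-4,-0.7,0.058, 0.006,-0.008,-0.0195,3,-3.7,-0.6,0.058, 0.006,-0.0075,-0.0185,2.7,-3.4,-0.6,0.058, 0.0055,-0.007,-0.017,2.3,-3,-0.5,0.058]'
python3 st.py
python3 - <<'E'
from ik import *
o=now();q=o['joint_pos'];Ro=rpy(o['orientation'])
pT=np.array([.3466,-.4590,.2150+.010+.025]);RT=rpy([-.4,36.7,9.4])
cplan(o['tool_pos'],Ro,pT,RT,8,.058,.0,q)
E
```

```text
clock: 24.62
tool_pos: [0.3315, -0.4547, 0.3161]
orientation: [-3.8, 38.6, 7.9]
force: [-0.3, -0.3, -3.9]
opening: 0.0607
24.625 [-58.3  13.9 -10.7 -58.6 -56.8  10.4] [ 0.3315 -0.4547  0.3161] [-0.3 -0.3 -3.9] 0.0607 [-3.8 38.6  7.9]
jmax step [0.2 1.1 0.1 1.  0.2 1.2] end [-59.7  20.7 -11.3 -64.6 -56.   17.4] tcp z min 0.25
[0.0035,-0.0002,-0.0029,0.2,-0.1,0.1,0.058, 0.0061,-0.0004,-0.005,0.3,-0.2,0.1,0.058, 0.0078,-0.0006,-0.0065,0.4,-0.3,0.2,0.058, 0.0086,-0.0007,-0.0072,0.4,-0.3,0.2,0.058, 0.0086,-0.0008,-0.0073,0.4,-0.3,0.2,0.058, 0.0077,-0.0008,-0.0066,0.4,-0.3,0.2,0.058, 0.006,-0.0007,-0.0052,0.3,-0.2,0.1,0.058, 0.0035,-0.0004,-0.003,0.2,-0.1,0.1,0.058]
```

```bash
python3 -m inch '[0.0035,0,-0.003,0.2,-0.1,0.1,0.058, 0.006,-0.0004,-0.005,0.4,-0.2,0.1,0.058, 0.0078,-0.0006,-0.0065,0.4,-0.3,0.2,0.058, 0.0086,-0.0007,-0.0072,0.4,-0.3,0.2,0.058, 0.0086,-0.0008,-0.0073,0.4,-0.3,0.2,0.058, 0.0077,-0.0008,-0.0066,0.4,-0.3,0.2,0.058, 0.006,-0.0007,-0.0052,0.4,-0.2,0.1,0.058, 0.003,-0.0004,-0.0025,0.2,-0.1,0.1,0.058, 0,0,0,0,0,0,0.058]'
python3 st.py; python3 look.py s1; python3 disc.py s1 .149
```

```text
clock: 25.75
tool_pos: [0.3458, -0.4596, 0.2473]
orientation: [-0.0, 36.9, 9.4]
force: [-0.0, -0.3, -4.0]
opening: 0.0609
25.75 [-59.7  20.9 -11.3 -64.6 -55.9  17.3] [ 0.3458 -0.4596  0.2473] [-0.  -0.3 -4. ] 0.0609 [-0.  36.9  9.4]
side 311 slope deg x,y [-0.5 -0.7] z at centre 0.1461 circle offs mm [ 3.  -4.5] of 370 281 minenc [1.  3.9] 41.4
   spigot [ 1.5 -2.3] 32
top 472 slope deg x,y [-0.6 -1.1] z at centre 0.1455 circle offs mm [ 0.  -1.2] of 521 516 minenc [-1.   6.3] 38.7
   spigot [ 0.1 -1.1] 36
```

View pics/s1.png

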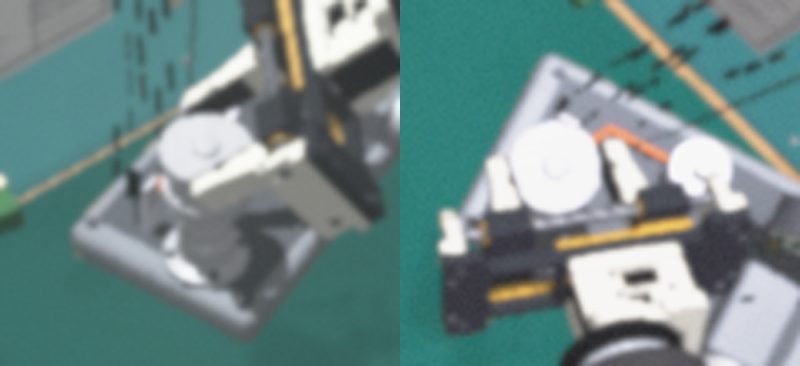

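```bash
python3 w.py -.0009 .0007 -.0125 5 .058
```

```text
tool total [ 0.0069  0.0009 -0.0105]
[0.001,0.0001,-0.0015,0,0,0,0.058, 0.0016,0.0002,-0.0024,0,0,0,0.058, 0.0018,0.0002,-0.0027,0,0,0,0.058, 0.0016,0.0002,-0.0024,0,0,0,0.058, 0.001,0.0001,-0.0015,0,0,0,0.058]
```

```bash
python3 -m inch '[0.001,0.0001,-0.0015,0,0,0,0.058, 0.0016,0.0002,-0.0024,0,0,0,0.058, 0.0018,0.0002,-0.0027,0,0,0,0.058, 0.0016,0.0002,-0.0024,0,0,0,0.058, 0.001,0.0002,-0.0015,0,0,0,0.058, 0,0,0,0,0,0,0.058]'
python3 st.py; python3 look.py s2; python3 disc.py s2 .133
```

```text
clock: 26.6
tool_pos: [0.3448, -0.459, 0.2354]
orientation: [-0.2, 36.8, 9.2]
force: [-0.8, 0.4, -3.6]
opening: 0.0609
26.6 [-60.1  21.8 -11.8 -65.4 -55.4  19.1] [ 0.3448 -0.459   0.2354] [-0.8  0.4 -3.6] 0.0609 [-0.2 36.8  9.2]
side 315 slope deg x,y [-1.2 -1.2] z at centre 0.1343 circle offs mm [ 2.5 -3.7] of 368 302 minenc [-0.2  4.8] 40.3
   spigot [-0.1 -0.4] 29
top 453 slope deg x,y [-0.2 -0.3] z at centre 0.1338 circle offs mm [-0.5 -1. ] of 505 492 minenc [ 4.7 -3.3] 36.9
   spigot [-0.3 -0.1] 35
```

View pics/s2.png

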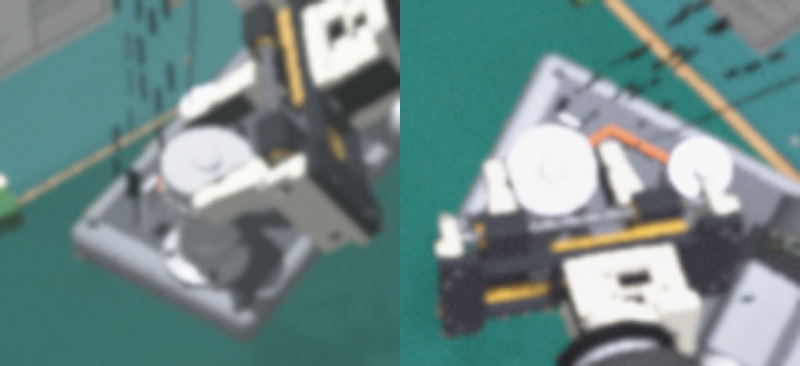

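```bash
python3 -m inch '[0.0008,0,-0.0011,0,0,0,0.058, 0.0009,0,-0.0012,0,0,0,0.058, 0.0007,0,-0.0009,0,0,0,0.058, 0,0,0,0,0,0,0.058]'; python3 st.py|tail -1
python3 -m inch '[0.0006,0,-0.0008,0,0,0,0.058, 0,0,0,0,0,0,0.058]' >/dev/null; python3 st.py
python3 -m inch '[0.0006,0,-0.0008,0,0,0,0.058, 0,0,0,0,0,0,0.058]' >/dev/null; python3 st.py
```

```text
clock: 27.2
tool_pos: [0.3449, -0.4591, 0.2315]
orientation: [-0.3, 36.8, 9.2]
force: [-0.3, -0.3, -3.3]
opening: 0.0606
27.2 [-60.2  22.2 -11.9 -65.7 -55.3  19.7] [ 0.3449 -0.4591  0.2315] [-0.3 -0.3 -3.3] 0.0606 [-0.3 36.8  9.2]
27.45 [-60.2  22.3 -11.9 -65.8 -55.3  19.8] [ 0.3449 -0.4591  0.2305] [-0.8  0.6 -3.7] 0.0611 [-0.3 36.8  9.2]
27.7 [-60.2  22.4 -11.9 -65.8 -55.3  20. ] [ 0.345  -0.4591  0.2295] [-0.8  0.7 -3.5] 0.0609 [-0.3 36.8  9.2]
```

```bash
python3 -m inch '[0.0006,0,-0.0008,0,0,0,0.058, 0,0,0,0,0,0,0.058]' >/dev/null; python3 st.py
python3 -m inch '[0.0006,0,-0.0008,0,0,0,0.058, 0,0,0,0,0,0,0.058]' >/dev/null; python3 st.py
python3 -m inch '[0.0006,0,-0.0008,0,0,0,0.058, 0,0,0,0,0,0,0.058]' >/dev/null; python3 st.py
```

```text
27.95 [-60.2  22.5 -11.9 -65.9 -55.2  20.1] [ 0.345  -0.4591  0.2286] [-0.1  0.1 -3. ] 0.0608 [-0.3 36.8  9.2]
28.2 [-60.3  22.6 -11.9 -66.  -55.2  20.3] [ 0.345  -0.4591  0.2278] [-1.3  0.7 -1.9] 0.0611 [-0.3 36.8  9.2]
28.45 [-60.3  22.6 -11.9 -66.1 -55.2  20.4] [ 0.345  -0.4592  0.2269] [-1.4  0.3 -0.1] 0.061 [-0.3 36.7  9.2]
```

```bash
python3 -m inch '[0,0,0,0,0,0,0.063, 0,0,0,0,0,0,0.067, 0,0,0,0,0,0,0.067, 0,0,0,0,0,0,0.067]'; python3 look.py s3; python3 disc.py s3 .126
```

```text
clock: 28.95
tool_pos: [0.3457, -0.4597, 0.2278]
orientation: [-0.4, 36.7, 9.1]
force: [0.6, -0.3, -0.3]
opening: 0.0673
side 293 slope deg x,y [0.  0.5] z at centre 0.1245 circle offs mm [ 1.7 -3.5] of 341 295 minenc [-0.6  2.8] 42.2
   spigot [ 1.2 -1.2] 30
top 482 slope deg x,y [-0.8  0.5] z at centre 0.1238 circle offs mm [-0.5 -1. ] of 500 491 minenc [ 3.9 -2.4] 35.5
   spigot [-0.6 -1.2] 32
```

View pics/s3.png

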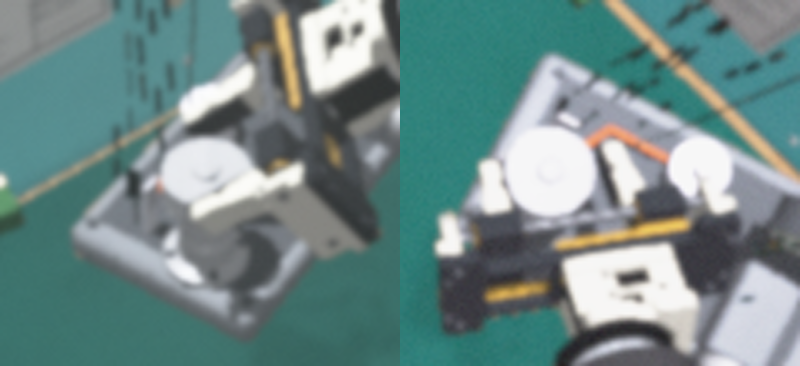

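```bash
python3 -m inch '[0,0,0,0,0,0,0.08, -0.003,0,0,0,0,0,0.0876, -0.007,0,0,0,0,0,0.0876, -0.011,0,0,0,0,0,0.0876, -0.014,0,0,0,0,0,0.0876, -0.015,0,0,0,0,0,0.0876, -0.012,0,0,0,0,0,0.0876]';python3 st.py
python3 - <<'E'
from ik import *
o=now();q=o['joint_pos'];Ro=rpy(o['orientation'])
pT,RT=pick(.0275,tilt=30,back=.05,sgn=-1)
cplan(o['tool_pos'],Ro,pT,RT,20,.0876,.07,q)
E
```

```text
clock: 29.92
tool_pos: [0.2931, -0.468, 0.2675]
orientation: [-0.4, 36.7, 9.1]
force: [-0.6, -0.4, 0.8]
opening: 0.0874
29.925 [-64.7  18.5 -12.  -62.5 -60.3  18.2] [ 0.2931 -0.468   0.2675] [-0.6 -0.4  0.8] 0.0874 [-0.4 36.7  9.1]
jmax step [6.5 2.4 3.  8.3 2.3 7.4] end [ 14.9  20.4 -39.9  29.  -53.4 -61.3] tcp z min 0.2331595634287921
[-0.0009,0.0041,0.0087,-1.2,1.5,0.3,0.0876, -0.0012,0.0059,0.0125,-1.8,2.2,0.4,0.0876, -0.0013,0.0074,0.0157,-2.3,2.9,0.5,0.0876, -0.0011,0.0086,0.0183,-2.7,3.4,0.6,0.0876, -0.0007,0.0096,0.0204,-3.1,3.9,0.7,0.0876, 0.0001,0.0103,0.0219,-3.4,4.3,0.7,0.0876, 0.0012,0.0107,0.0231,-3.7,4.6,0.8,0.0876, 0.0026,0.011,0.0241,-3.9,4.9,0.8,0.0876, 0.0042,0.0111,0.025,-4,5,0.8,0.0876, 0.0058,0.0109,0.0258,-4.1,5.1,0.9,0.0876, 0.0074,0.0105,0.0266,-4.1,5.1,0.9,0.0876, 0.0088,0.0099,0.0274,-4,5,0.8,0.0876, 0.0099,0.009,0.0279,-3.9,4.9,0.8,0.0876, 0.0105,0.0078,0.0281,-3.7,4.6,0.8,0.0876, 0.0105,0.0065,0.0278,-3.4,4.3,0.7,0.0876, 0.01,0.0051,0.0267,-3.1,3.9,0.7,0.0876, 0.009,0.0037,0.0247,-2.7,3.4,0.6,0.0876, 0.0076,0.0025,0.0216,-2.3,2.9,0.5,0.0876, 0.0059,0.0014,0.0175,-1.8,2.2,0.4,0.0876, 0.0039,0.0007,0.0122,-1.2,1.5,0.3,0.0876]
```

```bash
python3 -m inch '[-0.001,0.004,0.0085,-1.2,1.5,0.3,0.0876, -0.001,0.006,0.0125,-1.8,2.2,0.4,0.0876, -0.0015,0.0075,0.0155,-2.3,2.9,0.5,0.0876, -0.001,0.0085,0.0185,-2.7,3.4,0.6,0.0876, -0.0005,0.0095,0.0205,-3.1,3.9,0.7,0.0876, 0,0.0105,0.022,-3.4,4.3,0.7,0.0876, 0.001,0.0105,0.023,-3.7,4.6,0.8,0.0876, 0.0025,0.011,0.024,-3.9,4.9,0.8,0.0876, 0.004,0.011,0.025,-4,5,0.8,0.0876, 0.006,0.011,0.026,-4.1,5.1,0.9,0.0876, 0.0075,0.0105,0.0265,-4.1,5.1,0.9,0.0876, 0.009,0.01,0.0275,-4,5,0.8,0.0876, 0.01,0.009,0.028,-3.9,4.9,0.8,0.0876, 0.0105,0.008,0.028,-3.7,4.6,0.8,0.0876, 0.0105,0.0065,0.028,-3.4,4.3,0.7,0.0876, 0.01,0.005,0.0265,-3.1,3.9,0.7,0.0876, 0.009,0.0035,0.0245,-2.7,3.4,0.6,0.0876, 0.0075,0.0025,0.0215,-2.3,2.9,0.5,0.0876, 0.006,0.0015,0.0175,-1.8,2.2,0.4,0.0876, 0.004,0.0005,0.012,-1.2,1.5,0.3,0.0876]';python3 st.py
python3 - <<'E'
from ik import *
o=now();q=o['joint_pos'];Ro=rpy(o['orientation'])
pT,RT=pick(.0275,tilt=30,back=.03,sgn=-1)
cplan(o['tool_pos'],Ro,pT,RT,6,.0876,.0,q)
E
```

```text
clock: 32.42
tool_pos: [0.5101, -0.1012, 0.2378]
orientation: [-178.6, 57.5, -110.2]
force: [0.5, -0.2, -0.4]
opening: 0.0875
32.425 [ 17.4  20.4 -40.6  31.5 -54.7 -63.2] [ 0.5101 -0.1012  0.2378] [ 0.5 -0.2 -0.4] 0.0875 [-178.6   57.5 -110.2]
jmax step [0.8 0.3 0.2 0.2 0.9 0.2] end [ 13.7  21.5 -41.7  30.8 -50.6 -62.5] tcp z min 0.21583905535310335
[0.0034,-0.0001,-0.0013,0.2,-0.3,0.2,0.0876, 0.0061,-0.0003,-0.0023,0.3,-0.5,0.4,0.0876, 0.0074,-0.0004,-0.0028,0.4,-0.5,0.4,0.0876, 0.0074,-0.0005,-0.0029,0.4,-0.5,0.4,0.0876, 0.0061,-0.0004,-0.0024,0.3,-0.5,0.4,0.0876, 0.0034,-0.0003,-0.0014,0.2,-0.3,0.2,0.0876]
```

```bash
python3 -m inch '[0.0034,-0.0001,-0.0013,0.2,-0.3,0.2,0.0876, 0.006,-0.0003,-0.0023,0.3,-0.5,0.4,0.0876, 0.0074,-0.0004,-0.0028,0.4,-0.5,0.4,0.0876, 0.0074,-0.0005,-0.0029,0.4,-0.5,0.4,0.0876, 0.006,-0.0004,-0.0024,0.3,-0.5,0.4,0.0876, 0.003,-0.0003,-0.0013,0.2,-0.3,0.2,0.0876, 0,0,0,0,0,0,0.0876]';python3 st.py
python3 - <<'E'
from ik import *
o=now();q=o['joint_pos'];Ro=rpy(o['orientation'])
pT,RT=pick(.0275,tilt=30,along=.1705,sgn=-1)
cplan(o['tool_pos'],Ro,pT,RT,6,.0876,.0,q)
E
python3 lookr.py r3
```

```text
clock: 33.3
tool_pos: [0.5, -0.1316, 0.2156]
orientation: [180.0, 60.4, -114.3]
force: [-0.0, -0.3, 0.2]
opening: 0.0873
33.3 [ 13.3  21.4 -41.7  30.6 -50.3 -62.2] [ 0.5    -0.1316  0.2156] [-0.  -0.3  0.2] 0.0873 [ 180.    60.4 -114.3]
jmax step [0.3 0.4 0.5 0.8 0.8 0.5] end [ 11.8  23.3 -44.2  33.9 -46.6 -64.7] tcp z min 0.19115733134524684
[0.0027,0,0.0002,-0,0,-0,0.0876, 0.0048,0,0.0004,-0,0.1,-0,0.0876, 0.0058,0,0.0005,-0,0.1,-0,0.0876, 0.0058,0,0.0006,-0,0.1,-0,0.0876, 0.0048,0,0.0005,-0,0.1,-0,0.0876, 0.0027,0,0.0003,-0,0,-0,0.0876]
```

View pics/r3.png

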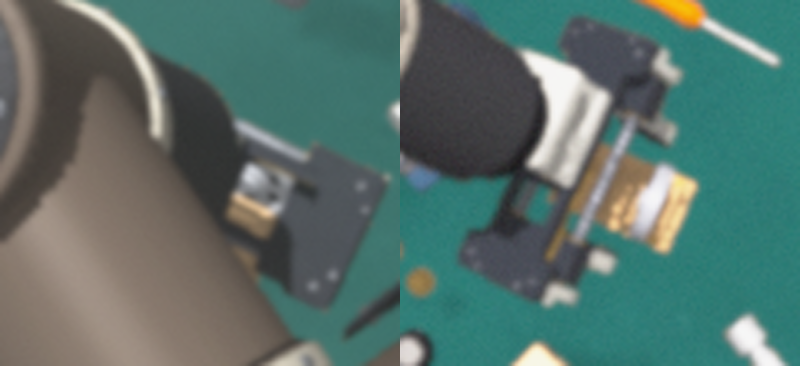

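The last weight is at (652,200), and the pads line up with it as before.

```bash
python3 -m inch '[0.0027,0,0.0002,0,0,0,0.0876, 0.0048,0,0.0004,0,0.1,0,0.0876, 0.0058,0,0.0005,0,0.1,0,0.0876, 0.0058,0,0.0006,0,0.1,0,0.0876, 0.0045,0,0.0005,0,0.1,0,0.0876, 0.002,0,0.0003,0,0,0,0.0876, 0,0,0,0,0,0,0.075, 0,0,0,0,0,0,0.062, 0,0,0,0,0,0,0.058, 0,0,0,0,0,0,0.058, 0,0,0,0,0,0,0.058]';python3 st.py
python3 -m inch '[-0.004,0,-0.0025,0,0,0,0.058, -0.008,0,-0.0045,0,0,0,0.058, -0.0105,0,-0.006,0,0,0,0.058, -0.012,0,-0.007,0,0,0,0.058, -0.0125,0,-0.007,0,0,0,0.058, -0.0115,0,-0.0065,0,0,0,0.058, -0.0095,0,-0.0055,0,0,0,0.058, -0.0065,0,-0.004,0,0,0,0.058, -0.003,0,-0.002,0,0,0,0.058]'
python3 st.py
python3 - <<'E'
from ik import *
o=now();q=o['joint_pos'];Ro=rpy(o['orientation'])
pT=np.array([.345,-.4590,.285]);RT=rpy([-.4,36.7,9.4])
cplan(o['tool_pos'],Ro,pT,RT,22,.058,.08,q)
E
```

```text
clock: 34.78
tool_pos: [0.497, -0.1408, 0.1914]
orientation: [-179.8, 60.0, -113.9]
force: [0.6, -0.5, 0.4]
opening: 0.0607
34.775 [ 11.9  23.3 -44.   33.9 -46.6 -64.8] [ 0.497  -0.1408  0.1914] [ 0.6 -0.5  0.4] 0.0607 [-179.8   60.  -113.9]
clock: 35.9
tool_pos: [0.4956, -0.141, 0.2874]
orientation: [-179.9, 60.1, -114.1]
force: [-0.1, -0.7, -1.5]
opening: 0.0611
35.9 [ 13.1  15.6 -37.5  27.6 -59.2 -56.3] [ 0.4956 -0.141   0.2874] [-0.1 -0.7 -1.5] 0.0611 [-179.9   60.1 -114.1]
jmax step [5.  1.8 2.2 6.9 1.2 5.2] end [-59.1  17.7 -10.3 -62.4 -57.3  12.9] tcp z min 0.285
[-0.0038,-0.0012,-0.0101,1.1,-1.4,-0.2,0.058, -0.0053,-0.0019,-0.0143,1.5,-1.9,-0.3,0.058, -0.0065,-0.0027,-0.0176,2,-2.5,-0.4,0.058, -0.0074,-0.0036,-0.02,2.3,-3,-0.5,0.058, -0.0078,-0.0046,-0.0217,2.7,-3.4,-0.6,0.058, -0.0079,-0.0055,-0.0227,3,-3.7,-0.6,0.058, -0.0075,-0.0065,-0.023,3.2,-4,-0.7,0.058, -0.0067,-0.0073,-0.0229,3.4,-4.3,-0.7,0.058, -0.0054,-0.0079,-0.0225,3.5,-4.5,-0.7,0.058, -0.0038,-0.0083,-0.022,3.6,-4.6,-0.8,0.058, -0.0021,-0.0086,-0.0214,3.7,-4.6,-0.8,0.058, -0.0002,-0.0086,-0.021,3.7,-4.6,-0.8,0.058, 0.0016,-0.0085,-0.0206,3.6,-4.6,-0.8,0.058, 0.0032,-0.0083,-0.0202,3.5,-4.5,-0.7,0.058, 0.0045,-0.008,-0.0199,3.4,-4.3,-0.7,0.058, 0.0054,-0.0077,-0.0195,3.2,-4,-0.7,0.058, 0.0059,-0.0072,-0.0188,3,-3.7,-0.6,0.058, 0.006,-0.0067,-0.0177,2.7,-3.4,-0.6,0.058, 0.0056,-0.0061,-0.0162,2.3,-3,-0.5,0.058, 0.0049,-0.0053,-0.0141,2,-2.5,-0.4,0.058]
[0.0039,-0.0043,-0.0114,1.5,-1.9,-0.3,0.058, 0.0028,-0.0031,-0.0081,1.1,-1.4,-0.2,0.058]
```

Lighter, at 1.5 N, which fits the light weight.

```bash
python3 -m inch '[-0.004,-0.001,-0.01,1.1,-1.4,-0.2,0.058, -0.0055,-0.002,-0.0145,1.5,-1.9,-0.3,0.058, -0.0065,-0.0025,-0.0175,2,-2.5,-0.4,0.058, -0.0075,-0.0035,-0.02,2.3,-3,-0.5,0.058, -0.008,-0.0045,-0.0215,2.7,-3.4,-0.6,0.058, -0.008,-0.0055,-0.0225,3,-3.7,-0.6,0.058, -0.0075,-0.0065,-0.023,3.2,-4,-0.7,0.058, -0.0065,-0.0075,-0.023,3.4,-4.3,-0.7,0.058, -0.0055,-0.008,-0.0225,3.5,-4.5,-0.7,0.058, -0.004,-0.0085,-0.022,3.6,-4.6,-0.8,0.058, -0.002,-0.0085,-0.0215,3.7,-4.6,-0.8,0.058, 0,-0.0085,-0.021,3.7,-4.6,-0.8,0.058, 0.0015,-0.0085,-0.0205,3.6,-4.6,-0.8,0.058, 0.003,-0.0085,-0.02,3.5,-4.5,-0.7,0.058, 0.0045,-0.008,-0.02,3.4,-4.3,-0.7,0.058, 0.0055,-0.0075,-0.0195,3.2,-4,-0.7,0.058, 0.006,-0.007,-0.019,3,-3.7,-0.6,0.058, 0.006,-0.0065,-0.0175,2.7,-3.4,-0.6,0.058, 0.0055,-0.006,-0.016,2.3,-3,-0.5,0.058]'
python3 st.py
python3 - <<'E'
from ik import *
o=now();q=o['joint_pos'];Ro=rpy(o['orientation'])
pT=np.array([.3450,-.4590,.258]);RT=rpy([-.4,36.7,9.3])
cplan(o['tool_pos'],Ro,pT,RT,8,.058,.0,q)
E
```

```text
clock: 38.28
tool_pos: [0.335, -0.4565, 0.3304]
orientation: [-4.1, 37.9, 7.4]
force: [-0.1, 0.7, -1.8]
opening: 0.0607
38.275 [-58.2  13.1  -9.9 -58.7 -57.4   9.2] [ 0.335  -0.4565  0.3304] [-0.1  0.7 -1.8] 0.0607 [-4.1 37.9  7.4]
jmax step [0.2 1.1 0.2 0.9 0.2 1.2] end [-59.7  19.9 -11.2 -64.1 -56.3  16.4] tcp z min 0.258
[0.0035,-0,-0.0035,0.2,-0.1,0.1,0.058, 0.0061,-0,-0.006,0.3,-0.1,0.2,0.058, 0.0077,-0.0001,-0.0077,0.4,-0.2,0.2,0.058, 0.0086,-0.0002,-0.0086,0.4,-0.2,0.2,0.058, 0.0085,-0.0003,-0.0086,0.4,-0.2,0.2,0.058, 0.0077,-0.0004,-0.0078,0.4,-0.2,0.2,0.058, 0.006,-0.0003,-0.0061,0.3,-0.1,0.2,0.058, 0.0034,-0.0002,-0.0035,0.2,-0.1,0.1,0.058]
```

```bash
python3 -m inch '[0.0035,0,-0.0035,0.2,-0.1,0.1,0.058, 0.006,0,-0.006,0.3,-0.1,0.2,0.058, 0.0077,0,-0.0077,0.4,-0.2,0.2,0.058, 0.0086,-0.0002,-0.0086,0.4,-0.2,0.2,0.058, 0.0085,-0.0003,-0.0086,0.4,-0.2,0.2,0.058, 0.0077,-0.0004,-0.0078,0.4,-0.2,0.2,0.058, 0.006,-0.0003,-0.006,0.4,-0.1,0.2,0.058, 0.003,-0.0002,-0.003,0.2,-0.1,0.1,0.058, 0,0,0,0,0,0,0.058]'
python3 st.py; python3 look.py t1; python3 disc.py t1 .157
```

```text
clock: 39.4
tool_pos: [0.3446, -0.4598, 0.2554]
orientation: [-0.3, 36.7, 9.1]
force: [-0.7, -0.5, -2.0]
opening: 0.0608
39.4 [-59.8  20.1 -11.2 -64.3 -56.1  16.7] [ 0.3446 -0.4598  0.2554] [-0.7 -0.5 -2. ] 0.0608 [-0.3 36.7  9.1]
side 357 slope deg x,y [-0.7 -1.9] z at centre 0.1525 circle offs mm [ 1.3 -3.2] of 323 236 minenc [-3.1  3.6] 40.3
   spigot [ 0.5 -1.5] 34
top 513 slope deg x,y [-0.4 -2.3] z at centre 0.1521 circle offs mm [-0.4 -2.5] of 394 385 minenc [-4.3  5.1] 38.8
   spigot [-0.2 -1. ] 46
```

View pics/t1.png

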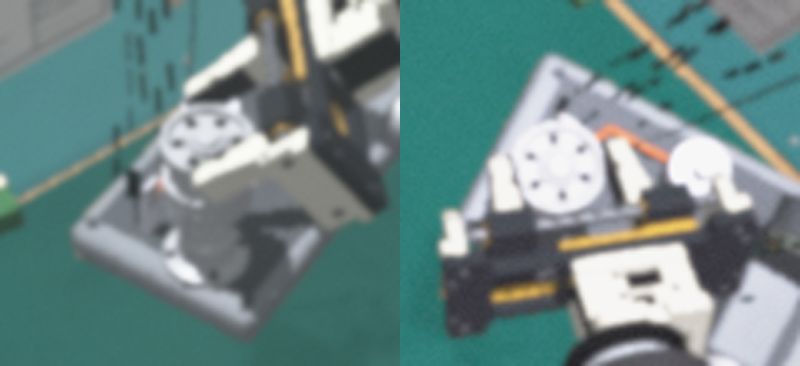

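```bash
python3 -m inch '[0.001,0.0001,-0.0013,0,0,0,0.058, 0.0016,0.0001,-0.0021,0,0,0,0.058, 0.002,0.0001,-0.0026,0,0,0,0.058, 0.0016,0.0001,-0.0021,0,0,0,0.058, 0.001,0.0001,-0.0013,0,0,0,0.058, 0,0,0,0,0,0,0.058]'
python3 st.py; python3 look.py t2; python3 disc.py t2 .140
```

```text
clock: 40.25
tool_pos: [0.3447, -0.4595, 0.2443]
orientation: [-0.5, 36.6, 9.0]
force: [-0.4, 0.9, -1.4]
opening: 0.0609
40.25 [-60.   21.1 -11.6 -65.1 -55.7  18.4] [ 0.3447 -0.4595  0.2443] [-0.4  0.9 -1.4] 0.0609 [-0.5 36.6  9. ]
side 354 slope deg x,y [-0.6 -1.8] z at centre 0.1416 circle offs mm [ 2.1 -4.3] of 312 229 minenc [-3.   3.5] 40.7
   spigot [ 0.1 -1.7] 32
top 518 slope deg x,y [-0.6 -2. ] z at centre 0.1412 circle offs mm [ 0. -2.] of 385 372 minenc [-5.2  4.7] 39.0
   spigot [-0.2 -1.9] 42
```

View pics/t2.png

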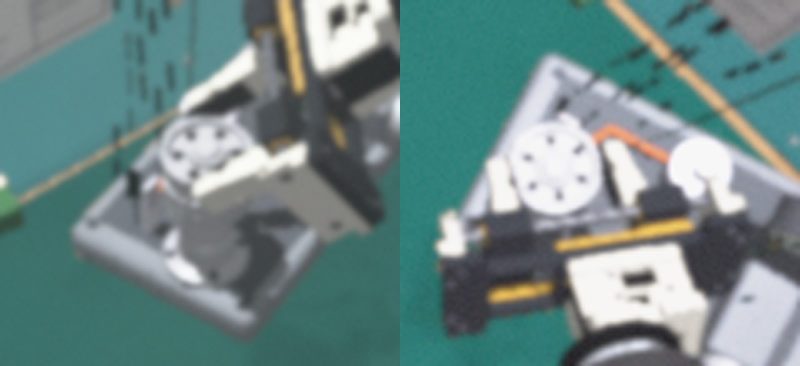

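```bash
python3 -m inch '[0.0008,0.0002,-0.0011,0,0,0,0.058, 0.0009,0.0001,-0.0012,0,0,0,0.058, 0.0008,0.0001,-0.0009,0,0,0,0.058, 0,0,0,0,0,0,0.058]'; python3 st.py|tail -1
for i in 1; do python3 -m inch '[0.0006,0,-0.0008,0,0,0,0.058, 0,0,0,0,0,0,0.058]' >/dev/null; python3 st.py; done
python3 -m inch '[0.0006,0,-0.0008,0,0,0,0.058, 0,0,0,0,0,0,0.058]' >/dev/null; python3 st.py
```

```text
clock: 40.85
tool_pos: [0.3448, -0.4591, 0.2404]
orientation: [-0.6, 36.6, 9.0]
force: [0.1, -0.1, -2.1]
opening: 0.0606
40.85 [-60.1  21.4 -11.7 -65.4 -55.5  18.9] [ 0.3448 -0.4591  0.2404] [ 0.1 -0.1 -2.1] 0.0606 [-0.6 36.6  9. ]
41.1 [-60.1  21.5 -11.7 -65.5 -55.5  19.1] [ 0.3448 -0.4592  0.2393] [ 0.1 -0.5 -2.1] 0.0609 [-0.6 36.6  9. ]
41.35 [-60.1  21.6 -11.7 -65.5 -55.5  19.2] [ 0.3449 -0.4592  0.2383] [-0.3 -0.6 -1.8] 0.0605 [-0.6 36.6  9. ]
```

```bash
python3 -m inch '[0.0006,0,-0.0008,0,0,0,0.058, 0,0,0,0,0,0,0.058]' >/dev/null; python3 st.py
python3 -m inch '[0.0006,0,-0.0008,0,0,0,0.058, 0,0,0,0,0,0,0.058]' >/dev/null; python3 st.py
python3 -m inch '[0.0006,0,-0.0008,0,0,0,0.058, 0,0,0,0,0,0,0.058]' >/dev/null; python3 st.py
```

```text
41.6 [-60.2  21.7 -11.8 -65.6 -55.5  19.4] [ 0.345  -0.4592  0.2374] [-0.5  0.  -0.6] 0.0608 [-0.6 36.6  9. ]
41.85 [-60.2  21.8 -11.8 -65.7 -55.4  19.5] [ 0.345  -0.4593  0.2365] [-0.7 -0.6 -0.7] 0.061 [-0.6 36.6  9. ]
42.1 [-60.2  21.8 -11.8 -65.8 -55.4  19.6] [ 0.345  -0.4593  0.2357] [-0.7  1.4  0.2] 0.0608 [-0.6 36.6  9. ]
```

Contact is where I expected it. I'll release, then look.

```bash
python3 -m inch '[0,0,0,0,0,0,0.063, 0,0,0,0,0,0,0.067, 0,0,0,0,0,0,0.067, 0,0,0,0,0,0,0.08, -0.003,0,0,0,0,0,0.0876, -0.007,0,0,0,0,0,0.0876, -0.011,0,0,0,0,0,0.0876, -0.014,0,0,0,0,0,0.0876, -0.018,0,0,0,0,0,0.0876, -0.02,0,0,0,0,0,0.0876, -0.02,0,0.01,0,0,0,0.0876, -0.02,0,0.02,0,0,0,0.0876, -0.02,0,0.02,0,0,0,0.0876, 0,0,0,0,0,0,0.0876]'; python3 st.py; python3 look.py t3; python3 disc.py t3 .134
```

```text
clock: 43.85
tool_pos: [0.2612, -0.4723, 0.3662]
orientation: [-1.0, 36.6, 8.6]
force: [0.1, 0.1, -0.7]
opening: 0.0876
43.85 [-66.6  10.6  -8.5 -57.4 -67.1   8.4] [ 0.2612 -0.4723  0.3662] [ 0.1  0.1 -0.7] 0.0876 [-1.  36.6  8.6]
side 434 slope deg x,y [0.2 0.8] z at centre 0.1326 circle offs mm [ 1.3 -2.2] of 368 340 minenc [ 4.7 -4.4] 34.6
   spigot [-0.4  0.6] 23
top 500 slope deg x,y [-0.2  0.1] z at centre 0.132 circle offs mm [ 0.5 -1.5] of 385 383 minenc [ 0.4 -1.4] 31.2
   spigot [-0.5 -2.5] 39
```

View pics/t3.png

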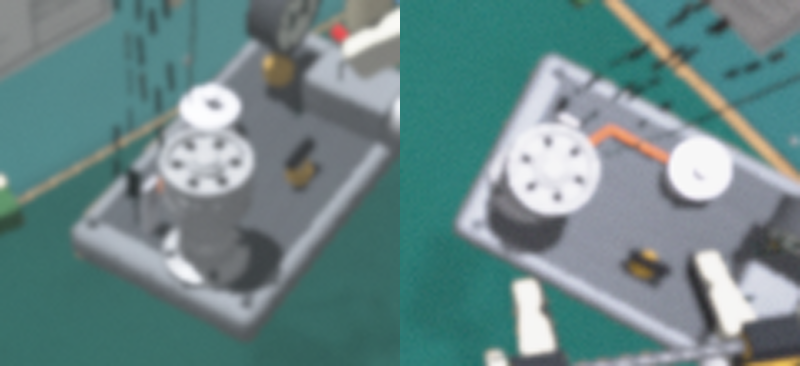

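```bash
python3 - <<'E'
from ik import *
import pickle
out=[]
for N in('side','top'):
    s=pickle.load(open(f'{N}_t3.pkl','rb'));P=cloud(s);Q=P.reshape(-1,3)
    c=carr[:2]+[.0004,-.0012]
    r=np.hypot(Q[:,0]-c[0],Q[:,1]-c[1])
    for a,b in((0,.007),(.012,.022),(.024,.029)):
        k=(r>a)&(r<b)&(abs(Q[:,2]-.134)<.008);print(N,a,b,k.sum(),np.median(Q[k,2]).round(4))
    k=(r>.024)&(r<.030)&(abs(Q[:,2]-.134)<.005)
    A=np.c_[Q[k][:,:2]-c,np.ones(k.sum())];print('rim tilt deg',np.rad2deg(np.linalg.lstsq(A,Q[k,2],rcond=None)[0]).round(2)[:2])
    u,v=project(s,[*carr[:2],.11])[0];u,v=int(u),int(v)
    g=s['color'][v-25:v+30,u-25:u+25,::-1];g=np.clip(g.astype(float)*1.3,0,255).astype(np.uint8)
    out.append(cv2.resize(g,None,fx=8,fy=8,interpolation=cv2.INTER_CUBIC))
s=pickle.load(open('side_t3.pkl','rb'));P=cloud(s)
cv2.imwrite('pics/t3z.png',np.hstack(out))
u,v=project(s,[carr[0],carr[1],.13])[0];u=int(round(u))
for r in range(int(v)-12,int(v)+30): print(r,P[r,u].round(4),s['color'][r,u],round(float(np.hypot(*(P[r,u,:2]-carr[:2])))*1e3,1))
E
```

```text
side 0 0.007 31 0.1382
side 0.012 0.022 130 0.131
side 0.024 0.029 171 0.133
rim tilt deg [-0.02  1.08]
top 0 0.007 27 0.1387
top 0.012 0.022 196 0.1304
top 0.024 0.029 158 0.1327
rim tilt deg [0.37 0.5 ]
128 [ 0.4806 -0.4669  0.1365] [230 232 237] 32.2
129 [ 0.4804 -0.4651  0.1353] [203 207 213] 30.3
130 [ 0.4802 -0.4634  0.1338] [188 191 197] 28.6
131 [ 0.4801 -0.4625  0.1316] [201 206 212] 27.7
132 [ 0.4799 -0.4601  0.1309] [218 221 225] 25.4
133 [ 0.4796 -0.4572  0.1307] [220 222 227] 22.4
134 [ 0.479  -0.4502  0.1346] [222 224 229] 15.4
135 [ 0.4783 -0.442   0.1397] [225 227 232] 7.2
136 [ 0.4783 -0.442   0.1366] [227 229 233] 7.2
137 [ 0.478  -0.4389  0.1367] [225 227 232] 4.1
138 [ 0.4777 -0.4359  0.1366] [218 220 225] 1.1
139 [ 0.4775 -0.433   0.1365] [197 201 207] 1.9
140 [ 0.4772 -0.4299  0.1366] [187 190 196] 5.0
141 [ 0.4772 -0.4306  0.1328] [185 189 194] 4.3
142 [ 0.4767 -0.4249  0.1355] [173 177 182] 10.0
143 [ 0.4767 -0.4248  0.1326] [185 188 194] 10.1
144 [ 0.4766 -0.4235  0.1307] [214 218 222] 11.4
145 [ 0.4763 -0.4206  0.1306] [224 226 231] 14.3
146 [ 0.4759 -0.4162
[... 454 characters left out ...]
8 111 114] 28.7
156 [ 0.4747 -0.4046  0.1127] [108 111 115] 30.4
157 [ 0.4749 -0.4069  0.1069] [107 110 113] 28.2
158 [ 0.4748 -0.407   0.1034] [108 112 114] 28.1
159 [ 0.4747 -0.4057  0.1016] [109 112 114] 29.4
160 [ 0.4764 -0.4264  0.0747] [109 111 114] 8.6
161 [ 0.4763 -0.4248  0.073 ] [109 112 115] 10.2
162 [ 0.476  -0.4222  0.0725] [109 111 115] 12.8
163 [ 0.476  -0.4222  0.0689] [114 116 120] 12.8
164 [ 0.4757 -0.4193  0.0688] [119 122 125] 15.7
165 [ 0.4757 -0.419   0.0656] [119 122 124] 16.0
166 [ 0.4755 -0.417   0.0644] [114 117 121] 18.0
167 [ 0.4754 -0.4157  0.0623] [109 111 114] 19.3
168 [ 0.4753 -0.415   0.0595] [105 108 111] 20.0
169 [ 0.4754 -0.4169  0.0537] [106 109 111] 18.1
```

View pics/t3z.png

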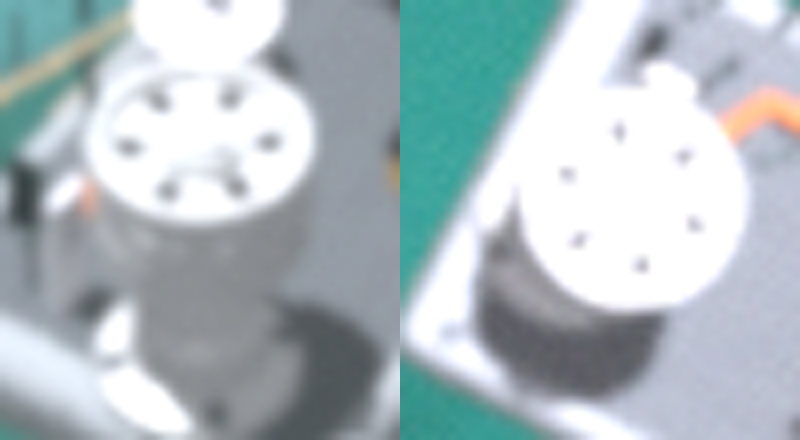

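```bash
for i in a b; do python3 look.py v$i; python3 disc.py v$i .1325|grep slope; done
python3 - <<'E'
from h import *
import pickle
for N in('side','top'):
    a=pickle.load(open(f'{N}0.pkl','rb'));b=pickle.load(open(f'{N}_vb.pkl','rb'))
    for nm,X in(('screwdriver',(.609,-.253,.015)),('gauge',(.328,-.321,.018)),('plug',(.423,-.015,.015))):
        u,v=project(a,X)[0].astype(int);sl=np.s_[v-20:v+20,u-25:u+25]
        d=np.abs(a['color'][sl].astype(int)-b['color'][sl]).mean();print(N,nm,round(d,2))
    cv2.imwrite(f'pics/{N}_end.png',b['color'][:,:,::-1])
E
```

```text
side 433 slope deg x,y [-0.3  0.4] z at centre 0.1328 circle offs mm [ 1.3 -2. ] of 370 350 minenc [ 3.4 -5.5] 34.6
top 485 slope deg x,y [-0.  -0.1] z at centre 0.1319 circle offs mm [ 0.  -1.5] of 394 393 minenc [ 0.2 -1.8] 31.0
side 424 slope deg x,y [-0.5  0.7] z at centre 0.1325 circle offs mm [ 1. -3.] of 361 332 minenc [ 4.9 -4. ] 34.9
top 493 slope deg x,y [-0.7 -0. ] z at centre 0.1321 circle offs mm [ 0.  -1.5] of 388 387 minenc [ 0.3 -1.7] 31.2
side screwdriver 0.7
side gauge 0.71
side plug 0.7
top screwdriver 3.24
top gauge 3.18
top plug 3.27
```

View pics/side_end.png

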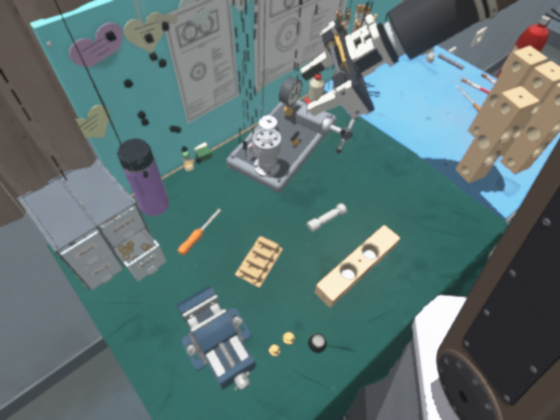

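The rack is empty at (260,262) and the stack is on the carrier at (265,148). The screwdriver, gauge and plugs haven't moved, and the arm is clear. Handing in.

```bash
python3 -c "
from plant import ctrl
print(ctrl.close_job(), ctrl.get_obs()['clock'])"
```

```text
the job is handed in; nothing more can be done
the job is handed in; nothing more can be done
```

All three weights are stacked on the carrier, the two full ones first and the light dished one on top, spigots up. The job was handed in at about 44 s of the 72 s allowed; no verdict was reported.

I took each weight from the rack by its rim, front slot to back. I set each one down in steps of about 1 mm until the force showed the carrier bearing its load, then let go. Contact added only about 2 to 4 N each time, so the piston stayed well clear of its stop.

What the last checks showed:
- **Height:** the light weight's rim reads about 133 to 134 mm above the bench. That means the carrier has sunk about 7 mm, which fits three fully seated weights (5 to 8 mm expected). The side of the stack also measures about 36 mm, as three seated discs should.
- **Centring:** the light weight is about 1.5 mm off the carrier axis in the top view. The side view gave 2 to 3 mm.
- **Flatness:** the top face reads within about 1° of level (limit 3.4°). The unloaded carrier itself read about 1° the other way, so the true tilt could be up to about 2°.
- **Bystanders:** the screwdriver, plug gauge and brass plugs look unchanged from the first picture. The arm is clear of everything.

One reading disagreed: after its first release, weight 1 measured about 1 mm higher than I expected. I gripped it again, nudged it and released it, and the height stayed the same. The later stack heights fit it being seated, but I could not see its recess directly.

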